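Check-weigh the toppled glue bottles and put them back in the row

TASK

Some of the glue bottles in the display row have toppled: stand all of the toppled ones upright together on the platform of the scale while its beam is still arrested, then throw the arrest lever fully over so that the beam is free and let the loaded platform sink and rest for a good two seconds. Throw the lever fully back so that the beam is arrested and level again, and only then put those bottles back upright in the free places of the row on the lane board, in line with the bottles still standing there. Never touch a bottle while the beam is free, leave the other things on the counter where they are, and finish with all bottles of the row upright and the beam arrested.

Things in the scene. Friction and masses are not known exactly. Their poses are not given: they have to be found in the camera images.
- bottle0: square white glue bottle, one of 2 or 3 (the others are absent) that lie toppled on the lane board at the start, on a flat side, nozzle roughly away from the robot; body 46 x 46 mm and 80 mm tall, then a tapering shoulder and a grey nozzle to 128 mm in all; about 0.18 kg, most of it low down. Origin: centre of its flat base; its z axis runs from the base to the nozzle
- bottle1: square white glue bottle, one of 2 or 3 (the others are absent) that lie toppled on the lane board at the start, on a flat side, nozzle roughly away from the robot; body 46 x 46 mm and 80 mm tall, then a tapering shoulder and a grey nozzle to 128 mm in all; about 0.18 kg, most of it low down. Origin: centre of its flat base; its z axis runs from the base to the nozzle
- bottle2: square white glue bottle, one of 2 or 3 (the others are absent) that lie toppled on the lane board at the start, on a flat side, nozzle roughly away from the robot; body 46 x 46 mm and 80 mm tall, then a tapering shoulder and a grey nozzle to 128 mm in all; about 0.18 kg, most of it low down. Origin: centre of its flat base; its z axis runs from the base to the nozzle
- stand0: square white glue bottle, still standing upright in the row on the lane board; body 46 x 46 mm and 80 mm tall, then a tapering shoulder and a grey nozzle to 128 mm in all; about 0.18 kg, most of it low down. Origin: centre of its flat base; its z axis runs from the base to the nozzle
- stand1: square white glue bottle, still standing upright in the row on the lane board; body 46 x 46 mm and 80 mm tall, then a tapering shoulder and a grey nozzle to 128 mm in all; about 0.18 kg, most of it low down. Origin: centre of its flat base; its z axis runs from the base to the nozzle
- lane: fixed plywood lane board, 170 mm deep (its x) by 480 mm long (its y), top 10 mm above the counter; along its edge nearest the robot (x -85 to -75 mm) runs a rail 36 mm high. Origin: centre of its underside, +x away from the robot. Five places 92 mm apart along y (-184, -92, 0, 92, 184 mm), each holding one standing or toppled bottle or nothing
- row (a point): point on the top of the lane board in the middle of the line on which the bottles stand (45 mm on the robot's side of the board's centre); y along the row
- scale: fixed grey base of the beam scale, 34 mm high, from 40 mm before to 260 mm beyond its origin along x and 200 mm wide. Origin on the counter; x points away from the robot. The platform's centre is at x 40 mm, the beam's pivot at x 160 mm, z 62 mm, a dark counterweight (56 mm diameter) at x 245 mm; the arrest lever is at the front, x -83 mm
- platform (a point): centre of the top face of the scale's bare aluminium platform, 110 mm (x) by 250 mm (y), 6 mm thick, 77 mm above the counter when level; along its far edge stands a guard plate 4 mm thick and 45 mm high, the other edges are open; it is fixed to the beam and tilts with it
- beam (a joint): angle of the beam, rad: 0 level, positive with the platform sunk (free beam: about 0.075, the platform about 9 mm lower), negative with it risen. The empty scale tips to the counterweight; two or more bottles make the platform sink
- arrest (a joint): angle of the arrest lever, rad: 0 arrested (lever leaning 0.6 rad to the scale's +y, the left seen from the robot), 1.2 beam free (leaning 0.6 rad to -y). It stays where it is left and takes about 2 N at the knob. The lever swings about the x axis; on the way back it lifts the beam level
- lever_knob (a point): centre of the black ball knob, 24 mm diameter, at the end of the lever, a 10 mm steel rod 70 mm long from hinge to knob centre; can be pushed sideways from above with closed fingers
- lever_hinge (a point): hinge of the lever, 30 mm above the counter
- tape: bystander: tape roll lying flat, 96 mm diameter, 48 mm high, origin at its underside
- stapler: bystander: stapler 150 x 34 x 50 mm lying along its x
- pen_tub: bystander: tub of pens, 84 mm diameter, 170 mm high
- carton: bystander: cardboard carton 120 x 90 x 70 mm
- jar: bystander: jar 70 mm diameter, 90 mm high
Mind the look-alikes: they are no part of the job. Leave any pink look-alike of the bottle1 alone.

How it is judged:
By the outcome, as a careful person would: the job done as asked, in the order asked, and still so for the second after the job is handed in, with the robot touching nothing.
Of bottle0, bottle1, bottle2 only 2 to 3 are there at a start; the rules pass over those that are not, and their reading is None.
At some moment in a run one of bottle0, bottle1, bottle2 may be knocked a few centimetres aside while the robot is not near it.
It also fails if it takes over 210 s, if anything falls off the work surface, if the arm or the gripper's body presses on something with over 40 N, if the wrist force passes 120 N, or if a joint passes its speed limit or range.

ROBOT

A 6-joint arm with a two-finger parallel gripper is mounted at the origin on the work surface. World frame = base frame: x ahead of the robot, y to its left, z up, the work surface at z = 0. Lengths are in m, angles in rad, forces in N, time in s.
With the tool pointing down it reaches from about 0.375 to 0.9 m from the base axis. Payload 3.1 kg.
Tool frame: the origin (TCP) lies on the front face of the gripper's body, between the roots of the fingers; the fingertips stand 70 mm ahead of it and the grasp point (between the pads) lies 51 mm ahead of it; y points along the fingers, z is the direction in which the jaws open and shut, and the axes are right-handed (so a half turn about y gives the same grasp; the last joint's range is limited). The gripper opens to 87 mm and grips with 3 to 60 N. Pads are 19 mm wide; open, the fingers measure 117 mm over their backs; the gripper's body (75 mm by 190 mm) begins 51 mm behind the grasp point.
Start: joints at [1.117, 0.527, 1.433, -0, 1.181, -0.178], TCP at [0.17, 0.601, 0.292] pointing down, gripper open.
Joint ranges: [-3.08, 3.08], [-0.75, 2.2], [0.22, 2.44], [-1.43, 4.57], [0, 2.65], [-2.85, 2.85]. Speed limits (rad/s): [2.79, 2.79, 3.14, 3.14, 3.14, 3.14].

INTERFACE

Orientations are given as a unit quaternion [x, y, z, w].
In Python, from plant import ctrl gives the robot as it stands.
- The arm moves only by the shell command python3 -m creep 'ROWS' [FORCE]. ROWS is JSON, a list of rows, each a list of 7 numbers: the shift along the tool's x, y, z in mm, then the turn, a rotation vector about the tool's x, y, z in degrees, then the opening in per cent of the stroke, from 0 (shut) to 100 (fully open). In form: [[tx, ty, tz, rx, ry, rz, claw], ...]. A call has 1 to 8 rows; each row shifts and turns the commanded pose from where the row before left it, along the tool's axes as they then stand; what a row does not reach is not made up. A row lasts 1/10 s, in which the tool goes at most 50 mm and 8.59 degrees, less where a joint would pass 70% of its speed; a pose out of reach is approached as far as the arm can. A call is refused whole if a number of a shift passes 50 or a number of a turn 8.59, either way. A call with a gripper value outside its range is refused whole. The fingers move at their own pace and stop on an object; FORCE is the grip in N (left out, the last holds). Time passes only in rows, so rows that do not move let the fingers close. It gives the time, the measured TCP pose, the force and the opening at its end, in the units of the state.
- ctrl.get_obs(): the state, without advancing time (a new reading comes with each control period).
- ctrl.camera(name): name is "side" or "top"; returns the picture (420x560x3 uint8, red, green, blue); there is no depth.
- ctrl.get_calibration(name): a dict with "fx", "fy", "cx", "cy" (pixels), "camera_from_world" (4x4, takes a point from world to camera coordinates). Camera axes: x right, y down, z forward; pixel columns grow to the right and rows downward; lengths in m; the calibration is good to about 2 mm. A picture is of the moment at which its call begins. get_calibration takes no time and is no camera call.
- ctrl.hand_in(): hands the job in, once; it reports no verdict.
Trained networks look in the newest picture that a camera, given by its name, has taken for a name from the list of things; names that differ only in an ending like _2 or _b are one class to them, and where a whole thing is asked for, a point or a joint stands for the part that bears it (a point fixed in the world has none). Each returns a list of dicts, best first, with "score" (0 to 1); they miss things now and then, are a little off and sometimes report something else, mostly with a low value. They report only what shows in the picture. A call takes as long as a camera call. They do not tell look-alikes from the thing itself.
- ctrl.masks_of(camera, label): "mask" (420x560 bool, what is visible of it) and "extent" ([left, top, width, height] in pixels, round what is visible of it).
- ctrl.mark_of(camera, label): "xy" ([column, row] in pixels: a listed point, or the origin of a listed thing).
The state is a dict: "time": time; "joint_pos": joint angles; "qvel": joint speeds; "joint_efforts": joint torques, N m; "position": TCP position; "tool_rot": TCP orientation; "wrist_force": force on the tool from outside, world axes, zero at the start; "ft_torque": the same for the moment, N m; "finger_gap": finger opening in m.
Only numpy, scipy, OpenCV 4.12 (cv2) and the standard library are available. Lean on these libraries where they do the work, as an engineer would, in place of code of your own. Each camera call takes 0.05 s, during which the arm holds its last target.

## Working session

There is one attempt and no reset: what is moved stays moved. The work goes in short steps, Python scripts to look and compute and a shell command to move; the robot and the scene stay as the last step left them, time stands still between calls to the robot, and variables do not carry over. Pictures are saved under pics/ and viewed, and the job is handed in when it is done.

```bash
mkdir -p pics; ls; cat > h.py <<'E'
import numpy as np, cv2
from plant import ctrl
def snap(cam,name,up=1.4):
    im=ctrl.camera(cam); b=cv2.cvtColor(im,cv2.COLOR_RGB2BGR)
    cv2.imwrite(f'pics/{name}_raw.png',b)
    cv2.imwrite(f'pics/{name}.png',cv2.resize(b,None,fx=up,fy=up,interpolation=cv2.INTER_CUBIC))
    return im
def proj(cam,P):
    c=ctrl.get_calibration(cam); T=np.array(c['camera_from_world']); P=np.atleast_2d(P)
    q=P@T[:3,:3].T+T[:3,3]
    return np.c_[c['fx']*q[:,0]/q[:,2]+c['cx'], c['fy']*q[:,1]/q[:,2]+c['cy']]
def onz(cam,uv,z):
    c=ctrl.get_calibration(cam); T=np.array(c['camera_from_world']); R=T[:3,:3]; o=-R.T@T[:3,3]
    uv=np.atleast_2d(uv).astype(float)
    d=np.c_[(uv[:,0]-c['cx'])/c['fx'],(uv[:,1]-c['cy'])/c['fy'],np.ones(len(uv))]@R
    return o+d*((z-o[2])/d[:,2])[:,None]
E
python3 - <<'E'
from h import *
snap('top','t0');snap('side','s0')
for c in('top','side'):
    k=ctrl.get_calibration(c);T=np.array(k['camera_from_world']);print(c,k['fx'],k['cx'],k['cy'],(-T[:3,:3].T@T[:3,3]).round(3),T[:3,:3].round(2).tolist())
o=ctrl.get_obs();print(o)
E
```

```text
pics
top 473.2576903266713 285.22517181402895 209.43247871065654 [ 0.362 -0.015  1.588] [[-0.01, -1.0, -0.02], [-0.99, 0.01, -0.13], [0.13, 0.02, -0.99]]
side 395.33877815056684 280.2006081336282 207.87833765552844 [0.476 0.716 0.872] [[-1.0, -0.09, -0.02], [-0.06, 0.75, -0.66], [0.07, -0.65, -0.75]]
{'time': 0.1, 'joint_pos': array([ 1.11648548e+00,  5.28409475e-01,  1.43378115e+00,  9.33230668e-06,
        1.18136595e+00, -1.78494808e-01]), 'qvel': array([-0.00023905, -0.00125003, -0.00254577, -0.00145151, -0.00059864,
       -0.00148532]), 'joint_efforts': array([-4.84906741e-04, -4.40986490e+01, -1.77150983e+01,  6.34619105e-02,
        5.34413068e-02, -3.53648375e-05]), 'position': array([0.16994235, 0.60091183, 0.29134483]), 'tool_rot': array([ 0.70105176, -0.09742703,  0.09698914, -0.69973389]), 'wrist_force': array([ 0.01441998, -0.32086553, -0.32917482]), 'ft_torque': array([-0.0022733 ,  0.01670744,  0.02431906]), 'finger_gap': 0.08691789102792413}
```

View pics/t0.png

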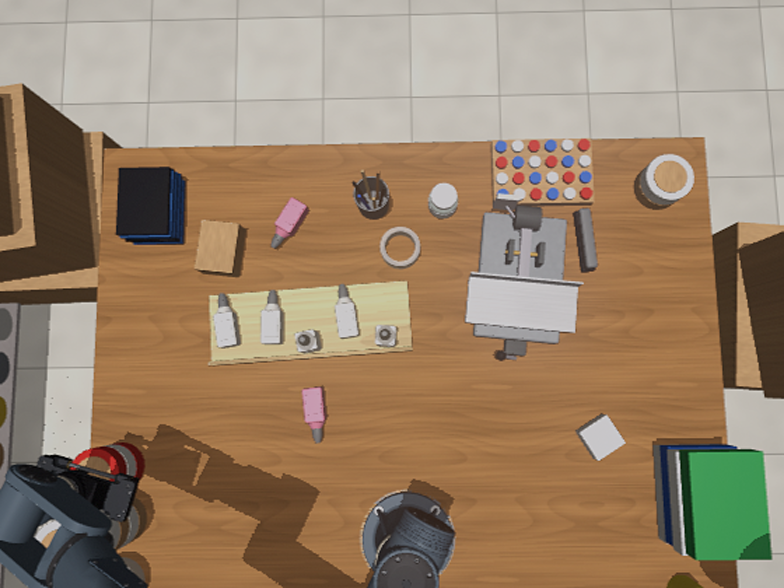

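View pics/s0.png

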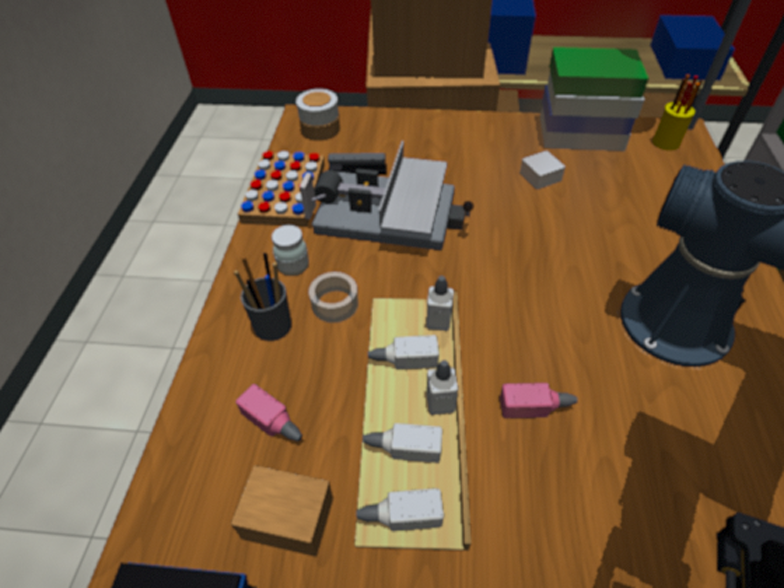

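The top view (at 1.4x) shows three white bottles lying at (227,327), (271,323) and (345,317). Two stand at (305,341) and (385,335). The pink look-alikes are at (289,222) and (314,412), and the scale is at (523,305) with its lever knob near (500,355). Next I'll measure these.

```bash
python3 - <<'E'
from h import *
from scipy.spatial.transform import Rotation as R
o=ctrl.get_obs();print(R.from_quat(o['tool_rot']).as_matrix().round(3))
for lab,z in [('bottle0',.033),('stand0',.01),('lane',0),('row',.01),('scale',0),('platform',.077),('lever_knob',.088),('lever_hinge',.03)]:
    for cam in ('top','side'):
        for m in ctrl.mark_of(cam,lab)[:7]:
            if m['score']>.2: print(lab,cam,np.round(m['score'],2),np.round(m['xy'],1),onz(cam,m['xy'],z)[0].round(3))
im=cv2.imread('pics/t0_raw.png')
c=im[190:270,140:300];cv2.imwrite('pics/c1.png',cv2.resize(c,None,fx=5,fy=5,interpolation=cv2.INTER_CUBIC))
c=im[135:265,320:435];cv2.imwrite('pics/c2.png',cv2.resize(c,None,fx=4.6,fy=4.6,interpolation=cv2.INTER_CUBIC))
E
```

```text
[[ 0.962 -0.001  0.272]
 [-0.272 -0.002  0.962]
 [-0.    -1.    -0.002]]
bottle0 top 0.93 [253.5 239.5] [0.467 0.116 0.033]
bottle0 top 0.88 [196.9 245.5] [0.45  0.302 0.033]
bottle0 top 0.77 [217.9 144.9] [0.789 0.235 0.033]
bottle0 top 0.63 [225.4 275.4] [0.351 0.208 0.033]
bottle0 top 0.62 [160.7 249. ] [0.44  0.422 0.033]
bottle0 side 0.98 [318.3 361.5] [0.438 0.41  0.033]
bottle0 side 0.87 [317.9 317.2] [0.442 0.311 0.033]
bottle0 side 0.8 [308.9 253. ] [0.471 0.137 0.033]
bottle0 side 0.63 [357.3 289.4] [0.351 0.232 0.033]
bottle0 side 0.61 [176.1 282.8] [0.787 0.251 0.033]
bottle0 side 0.6 [313.1 290.7] [0.456 0.245 0.033]
stand0 top 0.74 [273.7 240.8] [0.463 0.05  0.01 ]
stand0 top 0.71 [225.9 244.2] [0.454 0.21  0.01 ]
stand0 side 0.66 [314.5 229.1] [0.459 0.041 0.01 ]
stand0 side 0.65 [314.3 284.7] [0.453 0.215 0.01 ]
stand0 side 0.63 [332.  155.8] [ 0.413 -0.265  0.01 ]
stand0 side 0.51 [309.8 250.2] [0.468 0.112 0.01 ]
stand0 side 0.45 [314.3 362.8] [0.446 0.405 0.01 ]
lane top 0.74 [218.2 227.2] [0.512 0.238 0.   ]
lane top 0.5 [272.2 241.7] [0.461 0.056 0.   ]
lane side
[... 245 characters left out ...]
[314.6 291.3] [0.451 0.233 0.01 ]
scale top 0.91 [369.8 231.8] [ 0.49  -0.272  0.   ]
scale side 0.84 [305.1 156.6] [ 0.5   -0.266  0.   ]
platform top 0.64 [251.6 240.8] [0.46  0.118 0.077]
platform top 0.62 [376.2 215.9] [ 0.534 -0.282  0.077]
platform side 0.73 [296.5 138.5] [ 0.529 -0.262  0.077]
lever_knob top 0.39 [360.7 251.6] [ 0.421 -0.227  0.088]
lever_knob side 0.55 [312.4 252.8] [0.463 0.174 0.088]
lever_knob side 0.38 [332.9 148.4] [ 0.416 -0.21   0.088]
lever_hinge top 0.79 [368.9 257.4] [ 0.404 -0.261  0.03 ]
lever_hinge side 0.73 [313.8 364.5] [0.448 0.416 0.03 ]
lever_hinge side 0.56 [332.1 154.2] [ 0.414 -0.25   0.03 ]
lever_hinge side 0.55 [294.3 136.6] [ 0.54 -0.33  0.03]
```

View pics/c1.png

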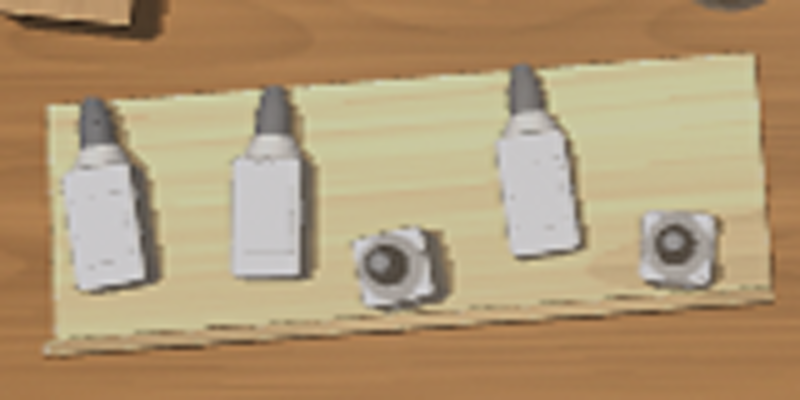

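View pics/c2.png

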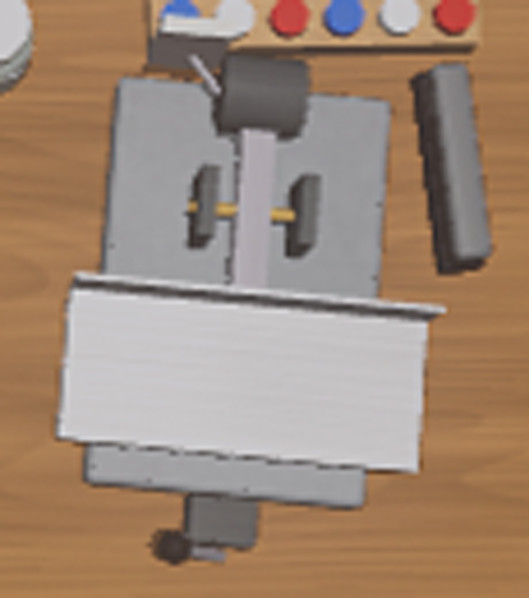

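```bash
python3 - <<'E'
from h import *
def C(p): return np.array(p,float)/5+[140,190]
far=onz('top',C([(48,105),(755,55)]),.01); print('far',far.round(3))
near=onz('top',C([(57,340),(768,288)]),.036); print('near railtop~',near.round(3))
d=far[1]-far[0];print('yaw deg of +x', np.degrees(np.arctan2(d[1],d[0]))+90, np.linalg.norm(d))
for n,q in dict(A=[(65,172),(128,165),(145,285),(82,292)],B=[(233,158),(299,155),(303,276),(233,276)],Cc=[(500,135),(565,128),(583,247),(515,257)]).items():
    w=onz('top',C(q),.056); m=w.mean(0); ax=(w[0]+w[1]-w[2]-w[3])/2
    print(n,m.round(3),'len',np.linalg.norm(ax).round(3),'yaw',np.degrees(np.arctan2(ax[1],ax[0])).round(1),'base',(m-ax/np.linalg.norm(ax)*.04).round(3))
def D(p): return np.array(p,float)/4.6+[320,135]
w=onz('top',D([(75,290),(427,322),(418,470),(58,437)]),.077);print(w.round(3),w.mean(0).round(3))
d=w[1]-w[0];print('scale yaw',np.degrees(np.arctan2(d[1],d[0]))+90); d=w[2]-w[3];print(np.degrees(np.arctan2(d[1],d[0]))+90)
print('knob',onz('top',D([(170,545)]),.088),'hinge')
s=[onz('top',C([p]),.138)[0].round(3) for p in [(387,262),(676,242)]];print('stand tops',s)
E
```

```text
far [[ 0.569  0.469  0.01 ]
 [ 0.597 -0.009  0.01 ]]
near railtop~ [[ 0.411  0.451  0.036]
 [ 0.438 -0.016  0.036]]
yaw deg of +x 3.2331632255754528 0.4788809491736769
A [0.482 0.415 0.056] len 0.079 yaw 9.3 base [0.442 0.409 0.056]
B [0.488 0.309 0.056] len 0.078 yaw 1.7 base [0.448 0.308 0.056]
Cc [0.502 0.131 0.056] len 0.079 yaw 7.6 base [0.462 0.126 0.056]
[[ 0.594 -0.156  0.077]
 [ 0.568 -0.4    0.077]
 [ 0.465 -0.389  0.077]
 [ 0.491 -0.141  0.077]] [ 0.529 -0.272  0.077]
scale yaw -6.13194410996303
-6.058508565639016
knob [[ 0.41476843 -0.21508389  0.088     ]] hinge
stand tops [array([0.452, 0.218, 0.138]), array([0.462, 0.04 , 0.138])]
```

```bash
cat > log.py <<'E'
from plant import ctrl
import json,numpy as np
o=ctrl.get_obs()
json.dump({k:np.asarray(v).tolist() for k,v in o.items()},open('log.jsonl','a'));open('log.jsonl','a').write('\n')
print('q',np.round(o['joint_pos'],3),'p',np.round(o['position'],4),'t',round(o['time'],2))
E
python3 log.py; python3 -m creep '[[37,0,-30,0,8.5,0,100],[30,0,-36,0,8.5,0,100]]'; python3 log.py; python3 -m creep '[[0,0,0,0,0,0,100]]'; python3 log.py
```

```text
q [ 1.116  0.527  1.433  0.     1.181 -0.179] p [0.1702 0.6014 0.2922] t 0.9
time: 1.1
position: [0.2116, 0.5179, 0.2922]
tool_rot: [-0.677, 0.201, -0.202, 0.679]
wrist_force: [0.3, -0.7, -0.2]
finger_gap: 0.0872
q [ 9.840e-01  4.380e-01  1.601e+00 -1.000e-03  1.099e+00 -1.000e-02] p [0.2116 0.5179 0.2922] t 1.1
time: 1.2
position: [0.2099, 0.5118, 0.2913]
tool_rot: [0.681, -0.202, 0.201, -0.675]
wrist_force: [-0.5, 0.8, 0.6]
finger_gap: 0.0868
q [ 0.98   0.435  1.611 -0.002  1.104 -0.012] p [0.2099 0.5118 0.2913] t 1.2
```

```bash
cat > to.py <<'E'
import sys,numpy as np
from plant import ctrl
from scipy.spatial.transform import Rotation as R
# usage: to.py GX GY GZ heading pitchdown [roll flip]  : target grasp point, tool approach heading deg, deg below horizontal, flip=±1 jaw
def target(h,b,flip=1):
    h,b=np.radians([h,b]); a=np.array([np.cos(b)*np.cos(h),np.cos(b)*np.sin(h),-np.sin(b)])
    z=flip*np.array([-np.sin(h),np.cos(h),0]); x=np.cross(a,z)
    return R.from_matrix(np.c_[x,a,z])
def main():
    a=list(map(float,sys.argv[1:]))
    o=ctrl.get_obs(); r=R.from_quat(o['tool_rot']); p=np.array(o['position'])
    T=target(a[3],a[4],a[5] if len(a)>5 else 1)
    tp=np.array(a[:3])-.051*T.as_matrix()[:,1]
    print('now grasp',(p+.051*r.as_matrix()[:,1]).round(4),'axes x,y,z',r.as_matrix().T.round(2).tolist())
    print('tool-frame shift mm (current axes)',(r.inv().apply(tp-p)*1e3).round(1),' in target axes',(T.inv().apply(tp-p)*1e3).round(1))
    print('rotvec deg',np.degrees((r.inv()*T).as_rotvec()).round(1),'q',np.round(o['joint_pos'],2),'t',round(o['time'],2))
if __name__=='__main__': main()
E
python3 to.py .50 .13 .24 7.6 90 -1
```

```text
now grasp [0.2098 0.5115 0.2403] axes x,y,z [[0.84, -0.55, 0.0], [-0.0, -0.01, -1.0], [0.55, 0.84, -0.01]]
tool-frame shift mm (current axes) [ 451.5    2.2 -161.6]  in target axes [-2.370e+02  3.000e-01  4.168e+02]
rotvec deg [1.000e-01 1.393e+02 6.000e-01] q [ 0.98  0.43  1.61 -0.    1.1  -0.01] t 1.2
```

```bash
python3 -m creep '[[45,0,-16,0,0,0,100],[45,0,-16,0,0,0,100],[45,0,-16,0,0,0,100],[45,0,-16,0,0,0,100],[45,0,-16,0,0,0,100],[45,0,-16,0,0,0,100],[45,0,-16,0,0,0,100],[45,0,-16,0,0,0,100]]'; python3 log.py
python3 -m creep '[[45,0,-16,0,0,0,100],[40,0,-16,0,0,0,100],[0,0,0,0,8.5,0,100],[0,0,0,0,8.5,0,100],[0,0,0,0,8.5,0,100],[0,0,0,0,8.5,0,100],[0,0,0,0,8.5,0,100],[0,0,0,0,8.5,0,100]]'; python3 log.py; python3 -m creep '[[0,0,0,0,8.5,0,100],[0,0,0,0,8.5,0,100],[0,0,0,0,8.5,0,100],[0,0,0,0,8.5,0,100],[0,0,0,0,8.5,0,100],[0,0,0,0,8.5,0,100],[0,0,0,0,8.5,0,100],[0,0,0,0,8.5,0,100]]'; python3 log.py;python3 to.py .50 .13 .24 7.6 90 -1
```

```text
time: 2.0
position: [0.4449, 0.2135, 0.2927]
tool_rot: [-0.678, 0.199, -0.2, 0.679]
wrist_force: [0.2, 0.1, 0.3]
finger_gap: 0.0871
q [ 2.200e-01  3.500e-01  1.756e+00  1.000e-03  1.034e+00 -7.790e-01] p [0.4449 0.2135 0.2927] t 2.0
time: 2.8
position: [0.4981, 0.1422, 0.2925]
tool_rot: [-0.525, 0.473, -0.474, 0.525]
wrist_force: [-0.8, -0.0, -0.4]
finger_gap: 0.087
q [ 0.062  0.383  1.699  0.     1.058 -0.041] p [0.4981 0.1422 0.2925] t 2.8
time: 3.6
position: [0.4981, 0.1422, 0.2925]
tool_rot: [-0.17, 0.686, -0.686, 0.171]
wrist_force: [-0.5, 0.1, -0.2]
finger_gap: 0.0871
q [0.062 0.383 1.699 0.    1.058 1.145] p [0.4981 0.1422 0.2925] t 3.6
now grasp [0.4982 0.1422 0.2415] axes x,y,z [[-0.88, -0.47, -0.0], [0.0, 0.0, -1.0], [0.47, -0.88, 0.0]]
tool-frame shift mm (current axes) [ 4.1  1.5 11.7]  in target axes [-0.3  1.5 12.4]
rotvec deg [ 0.  20.3 -0.1] q [0.06 0.38 1.7  0.   1.06 1.15] t 3.6
```

```bash
python3 -m creep '[[0,0,12,0,8.5,0,100],[0,0,0,0,8.5,0,100],[0,0,0,0,3.3,0,100]]';python3 to.py .512 .133 .10 7.6 130 -1
```

```text
time: 3.9
position: [0.504, 0.1314, 0.2925]
tool_rot: [-0.047, 0.706, -0.705, 0.048]
wrist_force: [0.5, 0.4, 0.0]
finger_gap: 0.0873
now grasp [0.504  0.1314 0.2415] axes x,y,z [[-0.99, -0.13, -0.0], [0.0, 0.0, -1.0], [0.13, -0.99, -0.0]]
tool-frame shift mm (current axes) [-40.8 153.5  -0.4]  in target axes [-130.    91.2   -0.6]
rotvec deg [ -0.    0.1 -40.1] q [0.04 0.39 1.69 0.   1.06 1.48] t 3.9
```

```bash
python3 -m creep '[[-8,5,0,0,0,-8,100],[-8,5,0,0,0,-8,100],[-8,5,0,0,0,-8,100],[-8,5,0,0,0,-8,100],[-8,5,0,0,0,-8,100],[0,0,0,0,0,0,100]]';python3 log.py; python3 to.py .512 .133 .10 7.6 130 -1
python3 - <<'E'
import json,numpy as np
from scipy.optimize import least_squares
from scipy.spatial.transform import Rotation as R
L=[json.loads(l) for l in open('log.jsonl')]
def fk(q,P):
    h,L1,L2,L3,d,e=P
    f=R.from_euler('z',q[0])
    # arm in plane: x fwd, y left, pitch rotation about y
    r=f*R.from_euler('y',q[1]); p=np.array([0,0,h])+f.apply([0,d,0])+r.apply([0,0,L1])
    r=r*R.from_euler('y',q[2]); p=p+r.apply([e,0,L2])
    r=r*R.from_euler('z',q[3])*R.from_euler('y',q[4])
    p=p+r.apply([0,0,L3]); r=r*R.from_euler('z',q[5])
    return p,r
def res(P): return np.concatenate([fk(l['joint_pos'],P)[0]-l['position'] for l in L])
s=least_squares(res,[.3,.4,.4,.15,.1,0.0]);print(s.x.round(4),abs(s.fun).max())
for l in L[-1:]:
    r=fk(l['joint_pos'],s.x)[1]; print((r.inv()*R.from_quat(l['tool_rot'])).as_matrix().round(2))
for l in L[-1:]+L[:1]:
    r=fk(l['joint_pos'],s.x)[1]; print((r.inv()*R.from_quat(l['tool_rot'])).as_matrix().round(2))
json.dump(s.x.tolist(),open('kin.json','w'))
E
```

```text
time: 4.5
position: [0.5352, 0.1357, 0.2533]
tool_rot: [0.289, -0.646, 0.679, 0.197]
wrist_force: [-1.2, -0.5, -0.7]
finger_gap: 0.0871
q [ 0.066  0.737  1.295 -0.048  1.811  1.504] p [0.5352 0.1357 0.2533] t 4.5
now grasp [0.5026 0.1312 0.2144] axes x,y,z [[-0.76, -0.11, 0.65], [-0.64, -0.09, -0.76], [0.14, -0.99, -0.0]]
tool-frame shift mm (current axes) [-81.   81.1  -0.2]  in target axes [-80.6  81.5  -0.4]
rotvec deg [-0.2  0.3  0.3] q [ 0.07  0.74  1.3  -0.05  1.81  1.5 ] t 4.5
[0.2742 0.588  0.3917 0.2358 0.111  0.1141] 2.0489615559782237e-09
[[-0. -0. -1.]
 [-1.  0.  0.]
 [ 0.  1. -0.]]
[[-0. -0. -1.]
 [-1.  0.  0.]
 [ 0.  1. -0.]]
[[-0. -0. -1.]
 [-1.  0.  0.]
 [ 0.  1. -0.]]
```

```bash
cat > kin.py <<'E'
import json,numpy as np
from scipy.optimize import least_squares
from scipy.spatial.transform import Rotation as R
from to import target
P=json.load(open('kin.json'))
F=R.from_matrix([[0,0,-1],[-1,0,0],[0,1,0]])
lo=np.array([-3.08,-.75,.22,-1.43,0,-2.85])+.03;hi=np.array([3.08,2.2,2.44,4.57,2.65,2.85])-.03
def fk(q):
    h,L1,L2,L3,d,e=P
    f=R.from_euler('z',q[0])
    r=f*R.from_euler('y',q[1]); p=np.array([0,0,h])+f.apply([0,d,0])+r.apply([0,0,L1])
    r=r*R.from_euler('y',q[2]); p=p+r.apply([e,0,L2]); w=p
    r=r*R.from_euler('z',q[3])*R.from_euler('y',q[4])
    p=p+r.apply([0,0,L3]); return p,r*R.from_euler('z',q[5])*F,w
def ik(g,T,q0):
    tp=np.array(g)-.051*T.as_matrix()[:,1]
    def res(q):
        p,r,_=fk(q); return np.r_[(p-tp)*5,(r.inv()*T).as_rotvec()]
    s=least_squares(res,np.clip(q0,lo+1e-6,hi-1e-6),bounds=(lo,hi)); return s.x,np.abs(s.fun).max()
E
python3 - <<'E'
from kin import *
q0=np.array([0.066,.737,1.295,-.048,1.811,1.504])
def path(name,g0,h0,b0,g1,h1,b1,q,n=30,flip=-1):
    print(name)
    for i in range(n+1):
        s=i/n; g=np.array(g0)*(1-s)+np.array(g1)*s
        q,e=ik(g,target(h0+(h1-h0)*s,b0+(b1-b0)*s,flip),q)
        if i%5==0: print(round(b0+(b1-b0)*s),q.round(2),'err',round(e,4))
    return q
q=path('C lift rot',(.512,.133,.15),7.6,130,(.512,.133,.25),7.6,40,q0)
q=path('to platform mid',(.512,.133,.25),7.6,40,(.529,-.272,.13),-6,40,q)
q=path('A-side row',(.512,.133,.25),7.6,40,(.4425,.406,.13),3.3,40,q)
q=path('B low',(.4425,.406,.13),3.3,40,(.448,.316,.06),3.3,40,q)
q=path('C low',(.448,.316,.06),3.3,40,(.458,.131,.06),3.3,40,q)
print('other branch q6-pi'); q0[5]-=np.pi
q=path('C lift rot',(.512,.133,.15),7.6,130,(.512,.133,.25),7.6,40,q0,flip=1)
q=path('to platform mid',(.512,.133,.25),7.6,40,(.529,-.272,.13),-6,40,q,flip=1)
q=path('to row',(.512,.133,.25),7.6,40,(.448,.316,.06),3.3,40,q,flip=1)
E
```

```text
C lift rot
130 [ 0.07  0.82  1.3  -0.04  1.71  1.51] err 0.0
115 [ 0.06  0.68  1.45 -0.03  1.44  1.51] err 0.0
100 [ 0.05  0.54  1.61 -0.02  1.16  1.5 ] err 0.0
85 [0.04 0.43 1.78 0.01 0.85 1.47] err 0.0
70 [0.02 0.34 1.94 0.08 0.51 1.4 ] err 0.0
55 [0.   0.3  2.11 0.55 0.14 0.92] err 0.0
40 [-0.02  0.33  2.28  2.79  0.36 -1.34] err 0.0
to platform mid
40 [-0.02  0.33  2.28  2.79  0.36 -1.34] err 0.0
40 [-0.23  0.39  2.33  2.6   0.49 -1.29] err 0.0
40 [-0.43  0.46  2.36  2.46  0.6  -1.3 ] err 0.0
40 [-0.6   0.53  2.35  2.34  0.67 -1.32] err 0.0
40 [-0.75  0.59  2.31  2.24  0.7  -1.32] err 0.0
40 [-0.87  0.65  2.24  2.14  0.71 -1.29] err 0.0
40 [-0.96  0.7   2.15  2.05  0.71 -1.24] err 0.0
A-side row
40 [-0.02  0.33  2.28  2.79  0.36 -1.34] err 0.0
40 [ 0.14  0.4   2.28  3.18  0.41 -1.59] err 0.0
40 [ 0.3   0.47  2.26  3.47  0.47 -1.74] err 0.0
40 [ 0.45  0.53  2.22  3.7   0.52 -1.84] err 0.0
40 [ 0.59  0.6   2.17  3.91  0.56 -1.91] err 0.0
40 [ 0.7   0.66  2.09  4.09  0.59 -1.99] err 0.0
40 [ 0.81  0.71  2.01  4.26  0.62 -2.06] err 0.0
B low
40 [ 0.81  0.71  2.01  4.26  0.62 -2.06] e
[... 1087 characters left out ...]
 -2.82] err 0.1583
40 [-0.12  0.28  2.17  1.1   0.08 -2.82] err 0.2115
40 [-0.28  0.31  2.16  1.01  0.13 -2.82] err 0.2648
40 [-0.42  0.36  2.13  0.94  0.18 -2.82] err 0.3126
40 [-0.55  0.42  2.08  0.87  0.22 -2.82] err 0.3521
40 [-0.66  0.49  2.02  0.82  0.26 -2.82] err 0.3809
40 [-0.76  0.56  1.94  0.78  0.29 -2.82] err 0.3983
to row
40 [ 0.03  0.26  2.16  1.18  0.03 -2.82] err 0.1583
40 [ 0.09  0.32  2.16  1.23  0.03 -2.82] err 0.213
40 [ 0.15  0.38  2.15  1.28  0.03 -2.82] err 0.2685
40 [ 0.22  0.45  2.13  1.34  0.03 -2.82] err 0.3237
40 [ 0.28  0.52  2.11  1.41  0.03 -2.82] err 0.3774
40 [ 0.35  0.59  2.08  1.47  0.03 -2.82] err 0.4281
40 [ 0.41  0.67  2.05  1.54  0.03 -2.82] err 0.4747
```

```bash
python3 - <<'E'
from kin import *
q0=np.array([0.066,.737,1.295,-.048,1.811,1.504])
def path(name,g0,h0,b0,g1,h1,b1,q,n=30,flip=-1):
    print(name)
    for i in range(n+1):
        s=i/n; g=np.array(g0)*(1-s)+np.array(g1)*s
        q,e=ik(g,target(h0+(h1-h0)*s,b0+(b1-b0)*s,flip),q)
        if i%10==0: print(round(b0+(b1-b0)*s),q.round(2),'err',round(e,4))
    return q
q=path('C lift rot',(.512,.133,.037),7.6,120,(.512,.133,.27),7.6,30,q0)
q=path('to platform mid',(.512,.133,.27),7.6,30,(.529,-.272,.25),-6,30,q)
qm=path('dn',(.529,-.272,.25),-6,30,(.529,-.272,.127),-6,30,q)
path('+',(.529,-.272,.25),-6,30,(.5375,-.1925,.127),-6,30,q)
path('-',(.529,-.272,.25),-6,30,(.5205,-.3515,.127),-6,30,q)
qa=path('A',(.512,.133,.2),7.6,120,(.49,.417,.037),9.3,120,q0)
qa=path('A rot',(.49,.417,.037),9.3,120,(.49,.417,.27),9.3,30,qa)
path('Aback',(.49,.417,.27),9.3,30,(.53,-.2,.25),-6,30,qa)
E
```

```text
C lift rot
120 [ 0.06  0.9   1.44 -0.04  1.32  1.52] err 0.0
90 [ 0.04  0.59  1.78 -0.    0.77  1.48] err 0.0
60 [0.01 0.38 2.1  0.41 0.16 1.06] err 0.0
30 [-0.04  0.38  2.37  2.9   0.67 -1.47] err 0.0
to platform mid
30 [-0.04  0.38  2.37  2.9   0.67 -1.47] err 0.0
30 [-0.48  0.4   2.41  2.46  0.77 -1.33] err 0.0065
30 [-0.82  0.44  2.34  2.13  0.82 -1.21] err 0.0
30 [-1.02  0.49  2.17  1.9   0.81 -1.04] err 0.0
dn
30 [-1.02  0.49  2.17  1.9   0.81 -1.04] err 0.0
30 [-1.02  0.6   2.2   2.02  0.86 -1.21] err 0.0
30 [-1.02  0.71  2.21  2.11  0.93 -1.36] err 0.0
30 [-1.02  0.83  2.22  2.18  0.99 -1.48] err 0.0
+
30 [-1.02  0.49  2.17  1.9   0.81 -1.04] err 0.0
30 [-0.97  0.6   2.23  2.1   0.87 -1.26] err 0.0
30 [-0.92  0.72  2.28  2.27  0.96 -1.45] err 0.0
30 [-0.86  0.86  2.32  2.4   1.08 -1.6 ] err 0.0
-
30 [-1.02  0.49  2.17  1.9   0.81 -1.04] err 0.0
30 [-1.06  0.6   2.16  1.94  0.86 -1.16] err 0.0
30 [-1.1   0.71  2.13  1.96  0.91 -1.25] err 0.0
30 [-1.14  0.81  2.09  1.97  0.94 -1.31] err 0.0
A
120 [ 0.06  0.68  1.38 -0.04  1.61  1.51] err 0.0
120 [0.21 0.77 1.35 0.03 1.54 1.62] err 0.0
120 [0.34 0.88 1.27 0.09 1.51 1.73] err 0.0
120 [0.46 1.   1.14 0.15 1.5  1.82] err 0.0
A rot
120 [0.46 1.   1.14 0.15 1.5  1.82] err 0.0
90 [0.53 0.71 1.49 0.   0.95 1.94] err 0.0
60 [ 0.63  0.52  1.76 -0.56  0.44  2.5 ] err 0.0
30 [ 0.65  0.39  1.85 -0.98  0.32  2.82] err 0.2899
Aback
30 [ 0.65  0.39  1.85 -0.98  0.32  2.82] err 0.2899
30 [ 0.21  0.25  2.12 -1.17  0.03  2.82] err 0.2904
30 [-0.18  0.22  2.18 -1.36  0.03  2.82] err 0.3177
30 [-0.54  0.31  2.08 -1.4   0.03  2.7 ] err 0.3506
```

```bash
python3 to.py .512 .1330 .11 7.6 120 -1; python3 -m creep '[[0,0,0,0,0,5,100],[0,0,0,0,0,5,100]]'; python3 to.py .512 .1330 .11 7.6 120 -1; python3 - <<'E'
from h import *
snap('top','t1')
im=snap('side','s1')
cv2.imwrite('pics/s1c.png',cv2.resize(cv2.cvtColor(im[190:400,230:400],cv2.COLOR_RGB2BGR),None,fx=2.8,fy=2.8))
E
```

```text
now grasp [0.5026 0.1312 0.2144] axes x,y,z [[-0.76, -0.11, 0.65], [-0.64, -0.09, -0.76], [0.14, -0.99, -0.0]]
tool-frame shift mm (current axes) [-65.7  74.3  -0.3]  in target axes [-51.4  84.8  -0.4]
rotvec deg [-0.2  0.3 10.3] q [ 0.07  0.74  1.3  -0.05  1.81  1.5 ] t 4.5
time: 4.7
position: [0.5342, 0.1358, 0.2577]
tool_rot: [0.228, -0.67, 0.694, 0.133]
wrist_force: [0.0, 0.3, 0.6]
finger_gap: 0.0868
now grasp [0.5092 0.1323 0.2134] axes x,y,z [[-0.86, -0.12, 0.49], [-0.49, -0.07, -0.87], [0.14, -0.99, -0.0]]
tool-frame shift mm (current axes) [-54.   88.4  -0.1]  in target axes [-54.5  88.1  -0.2]
rotvec deg [-0.2  0.3 -0.3] q [ 0.06  0.66  1.38 -0.04  1.62  1.5 ] t 4.7
```

View pics/t1.png

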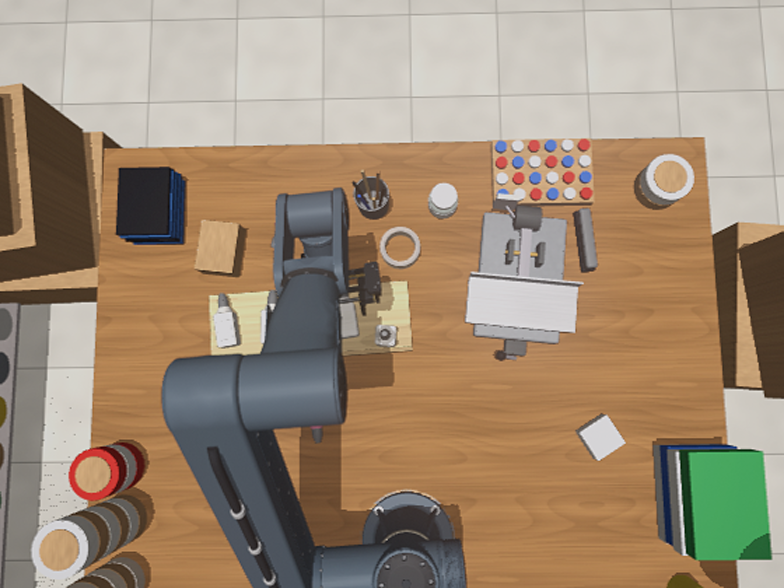

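View pics/s1c.png

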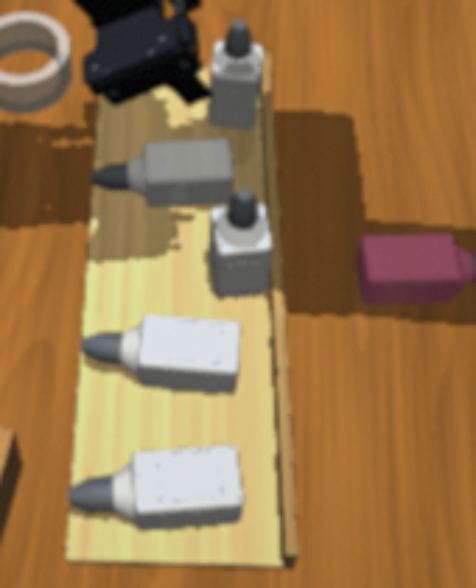

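Choices: white bottle C, lying at top-view raw (247,226) and now in the arm's shadow at side crop (190,170). The pink ones don't count, and the upright white ones stay put. C hasn't moved, so I'm descending on it.

```bash
python3 -m creep '[[-27,44,0,0,0,0,100],[-27,44,0,0,0,0,100],[-9,16,0,0,0,0,100],[-9,16,0,0,0,0,100],[-9,16,0,0,0,0,100],[-9,15,0,0,0,0,100],[0,0,0,0,0,0,100]]' 20;python3 to.py .512 .1330 .037 7.6 120 -1; python3 - <<'E'
from h import *
im=snap('side','s2')
cv2.imwrite('pics/s2c.png',cv2.resize(cv2.cvtColor(im[150:330,200:400],cv2.COLOR_RGB2BGR),None,fx=3,fy=3))
E
```

```text
time: 5.5
position: [0.5352, 0.1357, 0.0838]
tool_rot: [0.231, -0.669, 0.694, 0.137]
wrist_force: [0.3, 0.6, 0.0]
finger_gap: 0.0869
now grasp [0.5098 0.1322 0.0398] axes x,y,z [[-0.86, -0.12, 0.5], [-0.5, -0.07, -0.86], [0.14, -0.99, -0.0]]
tool-frame shift mm (current axes) [-3.2  1.2 -0.4]  in target axes [-3.2  1.2 -0.4]
rotvec deg [-0.1  0.3  0.2] q [ 0.06  0.89  1.45 -0.04  1.33  1.51] t 5.5
```

View pics/s2c.png

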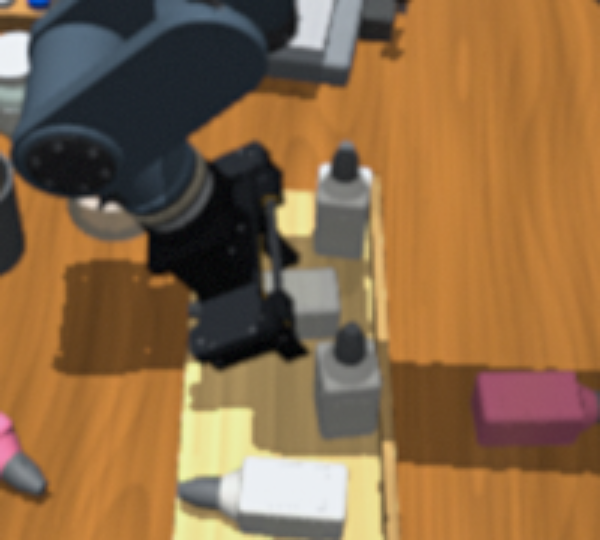

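```bash
python3 -m creep '[[-3,1,0,0,0,0,100],[0,0,0,0,0,0,30],[0,0,0,0,0,0,30],[0,0,0,0,0,0,30],[0,0,0,0,0,0,30],[0,0,0,0,0,0,30]]' 25;python3 -m creep '[[5,-9,0,0,0,0,30],[20,-35,0,0,0,0,30],[20,-35,0,0,0,0,30],[20,-35,0,0,0,0,30],[20,-35,0,0,0,0,30],[20,-35,0,0,0,0,30]]'; python3 to.py .56 -.10 .27 0 120 -1
```

```text
time: 6.15
position: [0.5382, 0.136, 0.0832]
tool_rot: [0.23, -0.669, 0.694, 0.135]
wrist_force: [-0.5, 0.1, 0.8]
finger_gap: 0.055
time: 6.75
position: [0.5389, 0.1361, 0.297]
tool_rot: [0.229, -0.669, 0.694, 0.135]
wrist_force: [0.7, -0.2, -1.1]
finger_gap: 0.0455
now grasp [0.5137 0.1326 0.2528] axes x,y,z [[-0.86, -0.12, 0.5], [-0.49, -0.07, -0.87], [0.14, -0.99, 0.0]]
tool-frame shift mm (current axes) [ -3.3 -21.7 240.3]  in target axes [-31.7 -38.2 236.1]
rotvec deg [-4.   6.8 -0. ] q [ 0.06  0.62  1.33 -0.04  1.71  1.5 ] t 6.75
```

```bash
python3 -m creep '[[0,0,0,0,0,0,30],[0,0,0,0,0,0,30]]'; python3 - <<'E'
from h import *
im=snap('side','s3')
cv2.imwrite('pics/s3c.png',cv2.resize(cv2.cvtColor(im[90:400,150:450],cv2.COLOR_RGB2BGR),None,fx=1.9,fy=1.9))
E
```

```text
time: 6.95
position: [0.5394, 0.1362, 0.2959]
tool_rot: [0.229, -0.669, 0.694, 0.134]
wrist_force: [0.4, -0.4, -1.6]
finger_gap: 0.0457
```

View pics/s3c.png

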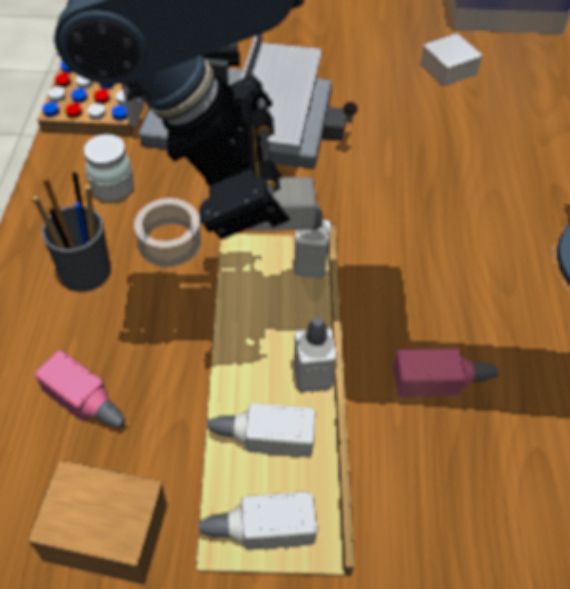

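```bash
python3 -m creep '[[0,-4,40,0,0,0,30],[0,-4,40,0,0,0,30],[0,-4,40,0,0,0,30],[0,-4,40,0,0,0,30],[0,-4,40,0,0,0,30],[0,-4,40,0,0,0,30],[0,0,0,0,0,8.2,30],[0,0,0,0,0,8.2,30]]'; python3 -m creep '[[0,0,0,0,0,8.2,30],[0,0,0,0,0,8.2,30],[0,0,0,0,0,8.2,30],[0,0,0,0,0,8.2,30],[0,0,0,0,0,8.2,30],[0,0,0,0,0,8.2,30],[0,0,0,0,0,8.2,30]]';python3 to.py .5205 -.3515 .20 -6 30 -1
```

```text
time: 7.8
position: [0.5841, -0.1013, 0.312]
tool_rot: [0.131, -0.696, 0.705, 0.036]
wrist_force: [0.3, 0.8, -2.0]
finger_gap: 0.046
time: 8.5
position: [0.5832, -0.095, 0.3126]
tool_rot: [0.183, 0.689, -0.643, 0.28]
wrist_force: [0.4, 0.8, -2.3]
finger_gap: 0.0457
now grasp [ 0.6144 -0.0896  0.2726] axes x,y,z [[-0.78, -0.11, -0.62], [0.61, 0.11, -0.78], [0.15, -0.99, -0.02]]
tool-frame shift mm (current axes) [164.2 -23.9 234.2]  in target axes [115.2 -25.5 261.6]
rotvec deg [11.8  9.  21.6] q [-0.51  0.35  1.88  0.88  0.54  0.22] t 8.5
```

```bash
python3 -m creep '[[0,0,0,4,3,7.2,30],[0,0,0,4,3,7.2,30],[0,0,0,4,3,7.2,30],[0,0,0,0,0,0,30]]';python3 to.py .5205 -.3515 .20 -6 30 -1
```

```text
time: 8.9
position: [0.5893, -0.0861, 0.3146]
tool_rot: [0.278, 0.657, -0.627, 0.313]
wrist_force: [-0.2, 0.0, -1.3]
finger_gap: 0.0458
now grasp [ 0.628  -0.083   0.2815] axes x,y,z [[-0.65, -0.03, -0.76], [0.76, 0.06, -0.65], [0.06, -1.0, -0.02]]
tool-frame shift mm (current axes) [148.  -43.  254.8]  in target axes [119.6 -28.9 271.2]
rotvec deg [ 8.4  4.7 10.6] q [-0.5   0.36  1.99  1.53  0.43 -0.34] t 8.9
```

```bash
python3 -m creep '[[0,0,0,2.8,1.6,3.5,30],[0,0,0,2.8,1.6,3.5,30],[0,0,0,2.8,1.6,3.5,30],[20,-5,45,0,0,0,30],[20,-5,45,0,0,0,30],[20,-5,45,0,0,0,30],[0,0,0,0,0,0,30]]';python3 to.py .5205 -.3515 .20 -6 30 -1
```

```text
time: 9.6
position: [0.5401, -0.2245, 0.2726]
tool_rot: [-0.359, -0.612, 0.628, -0.32]
wrist_force: [0.2, -0.2, -1.5]
finger_gap: 0.0458
now grasp [ 0.583  -0.2268  0.245 ] axes x,y,z [[-0.54, 0.04, -0.84], [0.84, -0.05, -0.54], [-0.06, -1.0, -0.01]]
tool-frame shift mm (current axes) [ 69.2 -22.5 126.2]  in target axes [ 66.  -20.1 128.4]
rotvec deg [2.5 1.  2.7] q [-0.84  0.49  2.09  1.93  0.69 -0.93] t 9.6
```

```bash
python3 -m creep '[[20,-7,42,2.5,1,2.7,30],[20,-7,42,0,0,0,30],[20,-7,42,0,0,0,30],[0,0,0,0,0,0,30]]';python3 to.py .5205 -.3515 .135 -6 30 -1;  python3 - <<'E'
from h import *
im=snap('side','s4');im=snap('top','t4')
cv2.imwrite('pics/s4c.png',cv2.resize(cv2.cvtColor(cv2.imread('pics/s4_raw.png')[60:200,180:380],cv2.COLOR_RGB2BGR)[:,:,::-1],None,fx=3,fy=3))
E
```

```text
time: 10.0
position: [0.4816, -0.3456, 0.232]
tool_rot: [-0.385, -0.592, 0.63, -0.323]
wrist_force: [0.4, -0.4, -0.9]
finger_gap: 0.0458
now grasp [ 0.5256 -0.3501  0.2067] axes x,y,z [[-0.49, 0.05, -0.87], [0.86, -0.09, -0.5], [-0.1, -0.99, 0.0]]
tool-frame shift mm (current axes) [64.5 31.4  1.7]  in target axes [64.4 31.6  1.8]
rotvec deg [ 0.1  0.1 -0.2] q [-1.12  0.62  2.06  1.82  0.87 -1.06] t 10.0
```

View pics/s4c.png

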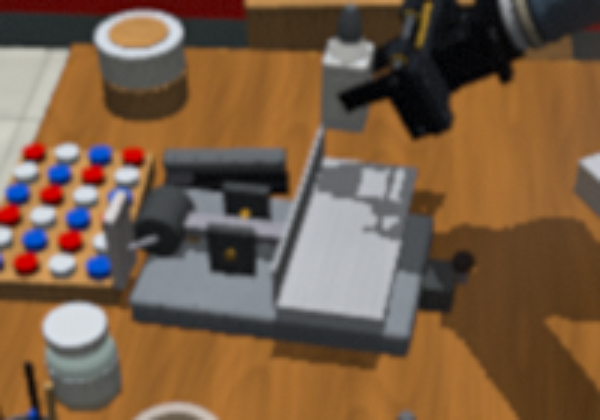

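View pics/t4.png

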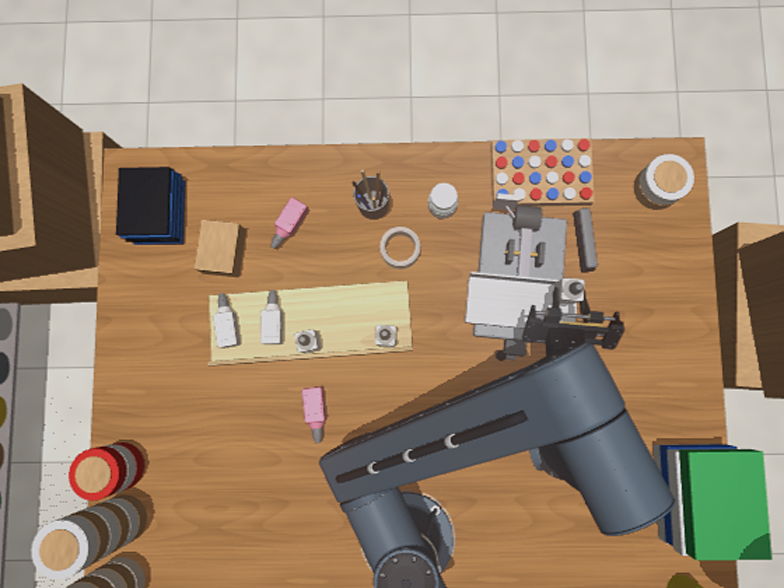

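```bash
python3 - <<'E'
from h import *
print(onz('top',[[575.5/1.4,287/1.4]],.284))
E
python3 -m creep '[[32,16,1,0,0,0,30],[32,16,1,0,0,0,30],[0,0,0,0,0,0,30]]';python3 to.py .5205 -.3515 .1275 -6 30 -1
```

```text
[[ 0.53965268 -0.34266397  0.284     ]]
time: 10.4
position: [0.4793, -0.3378, 0.158]
tool_rot: [-0.382, -0.598, 0.626, -0.324]
wrist_force: [-0.4, 1.2, -1.7]
finger_gap: 0.0457
now grasp [ 0.5232 -0.3416  0.1324] axes x,y,z [[-0.5, 0.05, -0.87], [0.86, -0.08, -0.5], [-0.09, -1.0, -0.01]]
tool-frame shift mm (current axes) [5.2 0.9 9.4]  in target axes [5.2 1.  9.4]
rotvec deg [0.9 0.  0.1] q [-1.12  0.8   2.09  1.96  0.93 -1.3 ] t 10.4
```

```bash
python3 -m creep '[[5,-3,8,0.9,0,0,30],[0,0,0,0,0,0,30],[1,0.5,0,0,0,0,30],[0,0,0,0,0,0,30]]';python3 to.py .5205 -.3515 .1275 -6 30 -1
```

```text
time: 10.8
position: [0.474, -0.3486, 0.1612]
tool_rot: [-0.386, -0.587, 0.633, -0.325]
wrist_force: [0.6, 0.2, -1.6]
finger_gap: 0.0462
now grasp [ 0.5181 -0.3537  0.1361] axes x,y,z [[-0.49, 0.04, -0.87], [0.86, -0.1, -0.49], [-0.11, -0.99, 0.01]]
tool-frame shift mm (current axes) [ 5.9  6.1 -2.1]  in target axes [ 5.8  6.2 -2. ]
rotvec deg [-0.5  0.5 -0.5] q [-1.14  0.8   2.09  1.97  0.94 -1.32] t 10.8
```

```bash
python3 -m creep '[[5,2.5,0,0,0,0,30],[0,0,0,0,0,0,30],[0,0,0,0,0,0,30]]';python3 to.py .5205 -.3515 .1275 -6 30 -1
```

```text
time: 11.1
position: [0.4734, -0.3484, 0.1537]
tool_rot: [-0.386, -0.588, 0.633, -0.324]
wrist_force: [-0.3, -0.1, -1.6]
finger_gap: 0.0462
now grasp [ 0.5174 -0.3535  0.1285] axes x,y,z [[-0.49, 0.04, -0.87], [0.86, -0.1, -0.49], [-0.11, -0.99, 0.01]]
tool-frame shift mm (current axes) [-0.9  3.  -1.9]  in target axes [-0.9  3.  -1.9]
rotvec deg [-0.5  0.4 -0.4] q [-1.14  0.81  2.09  1.98  0.95 -1.34] t 11.1
```

```bash
python3 -m creep '[[2,1,0,0,0,0,30],[0,0,0,0,0,0,30],[0,0,0,0,0,0,30]]';python3 to.py .5205 -.3515 .1275 -6 30 -1
```

```text
time: 11.4
position: [0.4733, -0.3485, 0.1514]
tool_rot: [-0.387, -0.588, 0.633, -0.324]
wrist_force: [0.6, -0.4, -0.8]
finger_gap: 0.046
now grasp [ 0.5174 -0.3536  0.1263] axes x,y,z [[-0.49, 0.04, -0.87], [0.86, -0.1, -0.49], [-0.11, -0.99, 0.01]]
tool-frame shift mm (current axes) [-2.9  1.9 -2. ]  in target axes [-2.9  1.9 -2. ]
rotvec deg [-0.5  0.4 -0.4] q [-1.14  0.82  2.09  1.98  0.95 -1.34] t 11.4
```

```bash
python3 -m creep '[[1.5,0.8,0,0,0,0,30],[0,0,0,0,0,0,30],[0,0,0,0,0,0,30]]';python3 -m creep '[[0,0,0,0,0,0,30]]'; python3 - <<'E'
from h import *
im=snap('side','s5')
cv2.imwrite('pics/s5c.png',cv2.resize(cv2.cvtColor(im[60:200,200:380],cv2.COLOR_RGB2BGR),None,fx=4,fy=4,interpolation=cv2.INTER_CUBIC))
E
```

```text
time: 11.7
position: [0.4735, -0.3485, 0.1509]
tool_rot: [-0.387, -0.587, 0.632, -0.325]
wrist_force: [-1.8, 1.2, 4.8]
finger_gap: 0.046
time: 11.8
position: [0.4736, -0.3485, 0.1508]
tool_rot: [-0.387, -0.587, 0.632, -0.325]
wrist_force: [-0.1, 0.4, 6.1]
finger_gap: 0.0457
```

View pics/s5c.png

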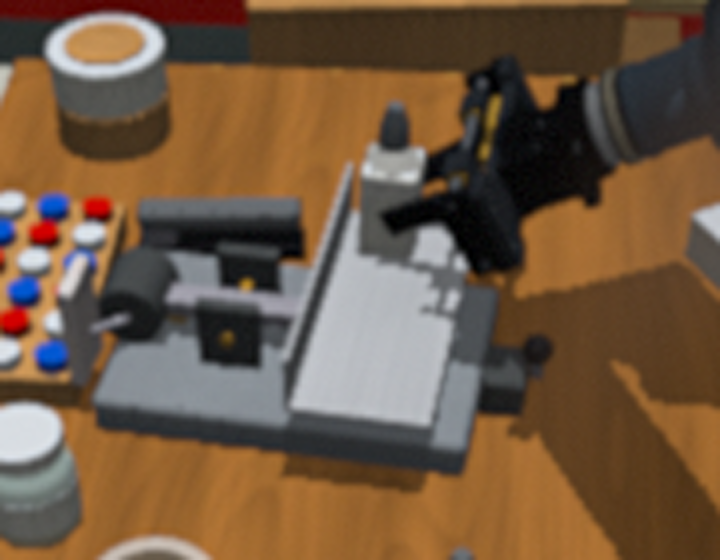

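```bash
python3 -m creep '[[-0.5,-0.3,0,0,0,0,75],[0,0,0,0,0,0,75],[0,0,0,0,0,0,75],[0,0,0,0,0,0,75],[0,-20,0,0,0,0,75],[0,-40,0,0,0,0,75],[0,-40,0,0,0,0,75]]'; python3 log.py;  python3 - <<'E'
from h import *
im=snap('side','s6')
cv2.imwrite('pics/s6c.png',cv2.resize(cv2.cvtColor(im[60:200,200:380],cv2.COLOR_RGB2BGR),None,fx=4,fy=4,interpolation=cv2.INTER_CUBIC))
im=snap('top','t6')
E
```

```text
time: 12.55
position: [0.3863, -0.3379, 0.1996]
tool_rot: [-0.386, -0.588, 0.632, -0.324]
wrist_force: [-0.8, 0.1, -0.3]
finger_gap: 0.0652
q [-1.355  0.703  2.237  1.781  1.    -1.355] p [ 0.3863 -0.3379  0.1996] t 12.55
```

View pics/s6c.png

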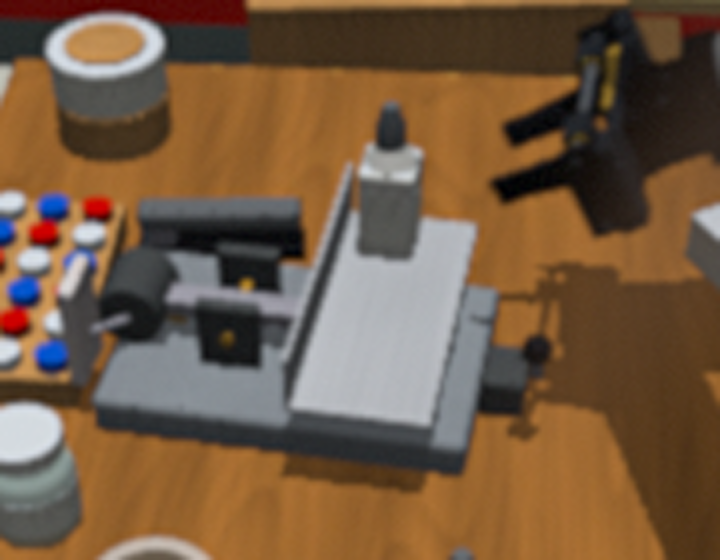

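View pics/t6.png

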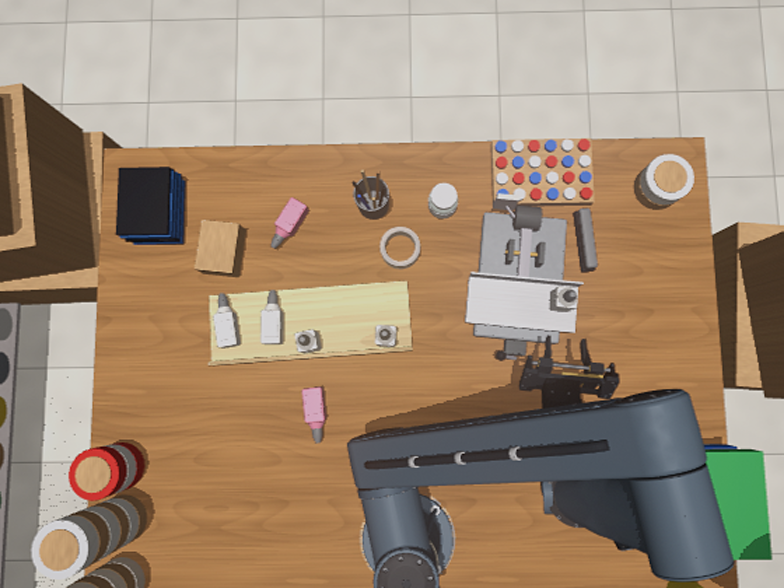

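```bash
python3 -m creep '[[-35,-20,0,0,0,0,100],[-35,-20,0,0,0,0,100],[-35,-20,0,0,0,0,100],[-14,24,-40,0,0,0,100],[-14,24,-40,0,0,0,100],[-14,24,-40,0,0,0,100],[-14,24,-40,0,0,0,100],[-14,24,-40,0,0,0,100]]'; python3 to.py .55 .0 .28 1.7 120 -1
```

```text
time: 13.45
position: [0.5477, -0.1516, 0.32]
tool_rot: [-0.387, -0.588, 0.633, -0.323]
wrist_force: [1.2, -1.4, 0.2]
finger_gap: 0.0869
now grasp [ 0.5917 -0.1567  0.2948] axes x,y,z [[-0.49, 0.05, -0.87], [0.86, -0.1, -0.49], [-0.11, -0.99, 0.01]]
tool-frame shift mm (current axes) [ -10.4    6.9 -154.4]  in target axes [ -25.9  -19.8 -151.5]
rotvec deg [ -2.9  -8.4 -90.2] q [-0.66  0.37  2.15  2.18  0.59 -1.  ] t 13.45
```

```bash
python3 -m creep '[[0,0,0,0,-1,-8,100],[0,0,0,0,-1,-5,100],[0,0,0,0,-1,-5,100],[0,0,0,0,-1,-5,100],[0,0,0,0,-1,-5,100],[0,0,0,0,-1,-5,100],[0,0,0,0,-1,-8,100],[0,0,0,0,-1,-8,100]]'; python3 -m creep '[[0,0,0,0,0,-8,100],[0,0,0,0,0,-8,100],[0,0,0,0,0,-8,100],[0,0,0,0,0,-8,100]]'; python3 to.py .497 .310 .2 1.7 120 -1
```

```text
time: 14.25
position: [0.5495, -0.1384, 0.3155]
tool_rot: [-0.167, -0.677, 0.695, -0.174]
wrist_force: [-0.3, 0.6, -0.8]
finger_gap: 0.0872
time: 14.65
position: [0.5506, -0.1384, 0.3167]
tool_rot: [0.026, -0.697, 0.717, 0.024]
wrist_force: [0.9, 0.2, -0.4]
finger_gap: 0.087
now grasp [ 0.547  -0.1399  0.2658] axes x,y,z [[-1.0, -0.0, 0.07], [-0.07, -0.03, -1.0], [0.0, -1.0, 0.03]]
tool-frame shift mm (current axes) [  22.1   61.5 -451.2]  in target axes [ -23.4   70.2 -449.8]
rotvec deg [ -1.1  -1.9 -25.9] q [-0.42  0.44  1.52 -0.06  1.24  1.17] t 14.65
```

```bash
python3 -m creep '[[0,0,-45,0,-1.9,-6.5,100],[0,0,-45,-1,0,-6.5,100],[0,0,-45,0,0,-6.5,100],[0,0,-45,0,0,-6.5,100],[0,0,-45,0,0,0,100],[0,0,-45,0,0,0,100],[0,0,-45,0,0,0,100],[0,0,-45,0,0,0,100]]'; python3 -m creep '[[0,0,-45,0,0,0,100],[0,0,-40,0,0,0,100],[0,0,0,0,0,0,100]]'; python3 to.py .497 .310 .12 1.7 120 -1;  python3 - <<'E'
from h import *
im=snap('side','s7')
cv2.imwrite('pics/s7c.png',cv2.resize(cv2.cvtColor(im[150:410,200:400],cv2.COLOR_RGB2BGR),None,fx=2.3,fy=2.3,interpolation=cv2.INTER_CUBIC))
E
```

```text
time: 15.45
position: [0.5393, 0.2233, 0.3113]
tool_rot: [0.193, -0.678, 0.688, 0.172]
wrist_force: [0.3, 0.0, -0.0]
finger_gap: 0.087
time: 15.75
position: [0.5355, 0.3113, 0.3105]
tool_rot: [0.195, -0.678, 0.688, 0.169]
wrist_force: [-0.5, -0.3, -0.6]
finger_gap: 0.0869
now grasp [0.5101 0.3102 0.2663] axes x,y,z [[-0.87, -0.03, 0.5], [-0.5, -0.02, -0.87], [0.04, -1.0, 0.0]]
tool-frame shift mm (current axes) [-61.6 133.4  -0.5]  in target axes [-61.9 133.2   0.2]
rotvec deg [-0.5  0.4 -0.1] q [0.3  0.68 1.16 0.13 1.8  1.83] t 15.75
```

View pics/s7c.png

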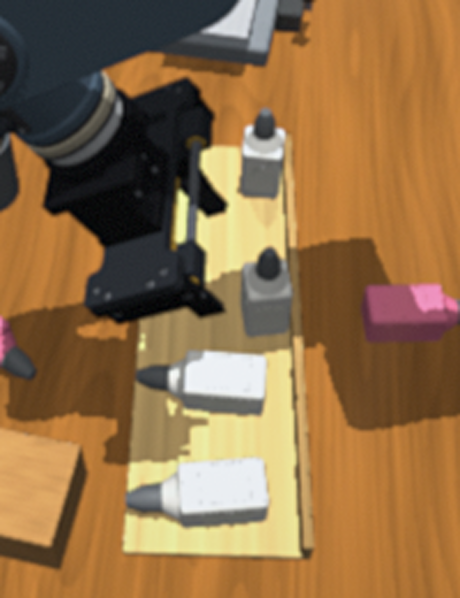

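```bash
python3 -m creep '[[-20,44,0,0,0,0,100],[-20,44,0,0,0,0,100],[-20,45,0,0,0,0,100],[-13,22,0,0,0,0,100],[-13,22,0,0,0,0,100],[-13,22,0,0,0,0,100],[0,0,0,0,0,0,100],[0,0,0,0,0,0,100]]'; python3 to.py .498 .310 .037 1.7 120 -1
```

```text
time: 16.6
position: [0.5241, 0.3029, 0.0895]
tool_rot: [0.192, -0.678, 0.688, 0.172]
wrist_force: [-0.3, -0.6, 1.4]
finger_gap: 0.0874
now grasp [0.4987 0.3018 0.0453] axes x,y,z [[-0.87, -0.02, 0.5], [-0.5, -0.02, -0.87], [0.03, -1.0, 0.01]]
tool-frame shift mm (current axes) [-3.8  7.3 -8. ]  in target axes [-3.8  7.4 -7.9]
rotvec deg [-0.4 -0.1 -0.1] q [0.29 0.92 1.32 0.12 1.4  1.78] t 16.6
```

```bash
python3 -m creep '[[-4,7,-8,0,0,0,100],[0,0,0,0,0,0,100],[0,0,0,0,0,0,100]]'; python3 to.py .498 .310 .037 1.7 120 -1; python3 - <<'E'
from h import *
im=snap('side','s8')
cv2.imwrite('pics/s8c.png',cv2.resize(cv2.cvtColor(im[180:410,200:400],cv2.COLOR_RGB2BGR),None,fx=2.5,fy=2.5,interpolation=cv2.INTER_CUBIC))
E
```

```text
time: 16.9
position: [0.5242, 0.312, 0.0823]
tool_rot: [0.192, -0.678, 0.689, 0.171]
wrist_force: [0.1, 0.2, 0.5]
finger_gap: 0.0871
now grasp [0.4989 0.3109 0.038 ] axes x,y,z [[-0.87, -0.03, 0.5], [-0.5, -0.02, -0.87], [0.03, -1.0, 0.01]]
tool-frame shift mm (current axes) [0.  1.3 1.2]  in target axes [0.  1.3 1.2]
rotvec deg [-0.4 -0.  -0.3] q [0.3  0.94 1.31 0.13 1.4  1.79] t 16.9
```

View pics/s8c.png

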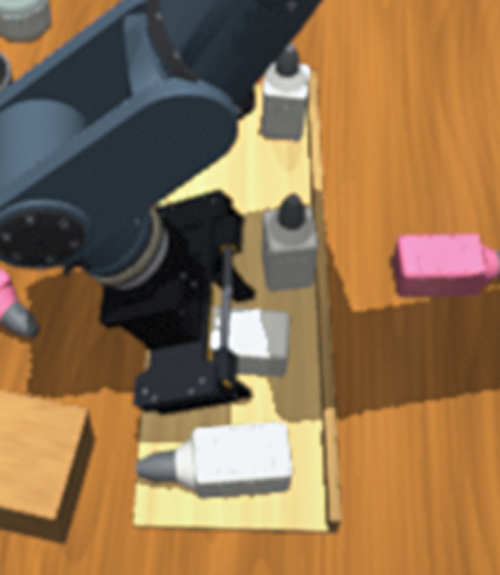

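```bash
python3 -m creep '[[0,0,0,0,0,0,30],[0,0,0,0,0,0,30],[0,0,0,0,0,0,30],[0,0,0,0,0,0,30],[0,0,0,0,0,0,30],[0,0,0,0,0,0,30],[0,0,0,0,0,0,30]]' 25;python3 -m creep '[[5,-9,0,0,0,0,30],[20,-35,0,0,0,0,30],[20,-35,0,0,0,0,30],[20,-35,0,0,0,0,30],[20,-35,0,0,0,0,30],[20,-35,0,0,0,0,30]]'; python3 to.py .58 -.10 .28 0 120 -1
```

```text
time: 17.65
position: [0.524, 0.3116, 0.0815]
tool_rot: [0.192, -0.678, 0.688, 0.172]
wrist_force: [0.2, 1.0, -1.4]
finger_gap: 0.0459
time: 18.25
position: [0.5239, 0.3127, 0.2954]
tool_rot: [0.192, -0.678, 0.689, 0.171]
wrist_force: [0.4, 0.9, -1.9]
finger_gap: 0.0463
now grasp [0.4986 0.3115 0.2512] axes x,y,z [[-0.87, -0.02, 0.5], [-0.5, -0.02, -0.87], [0.03, -1.0, 0.01]]
tool-frame shift mm (current axes) [-46.6 -56.3 415.2]  in target axes [-56.3 -65.7 412.7]
rotvec deg [-1.3  1.4 -0.2] q [0.3  0.68 1.21 0.13 1.76 1.84] t 18.25
```

```bash
python3 -m creep '[[-5,-6,46,0,0,0,30],[-5,-6,46,0,0,0,30],[-5,-6,46,0,0,0,30],[-5,-6,46,0,0,0,30],[-5,-6,46,0,0,0,30],[-5,-6,46,0,0,0,30],[-5,-6,46,0,0,0,30],[-5,-6,46,0,0,0,30]]'; python3 -m creep '[[0,-6,46,0,0,0,30],[0,0,0,0,0,8,30],[0,0,0,0,0,8,30],[0,0,0,0,0,8,30],[0,0,0,0,0,8,30],[0,0,0,0,0,8,30],[0,0,0,0,0,6,30],[0,0,0,0,0,5,30]]'; python3 -m creep '[[0,0,0,0,0,5,30],[0,0,0,0,0,5,30],[0,0,0,0,0,5,30],[0,0,0,0,0,5,30],[0,0,0,0,0,5,30],[0,0,0,0,0,5,30],[0,0,0,0,0,5,30],[0,0,0,0,0,5,30]]'; python3 to.py .529 -.272 .20 -6 30 -1
```

```text
time: 19.05
position: [0.5943, -0.0547, 0.3183]
tool_rot: [0.192, -0.678, 0.688, 0.171]
wrist_force: [1.1, 0.9, -2.0]
finger_gap: 0.0458
time: 19.85
position: [0.5974, -0.0983, 0.3237]
tool_rot: [-0.119, -0.695, 0.695, -0.142]
wrist_force: [0.7, 0.8, -1.5]
finger_gap: 0.0457
time: 20.65
position: [0.5996, -0.0926, 0.3229]
tool_rot: [0.304, 0.642, -0.619, 0.334]
wrist_force: [0.5, 1.0, -2.1]
finger_gap: 0.046
now grasp [ 0.6406 -0.0901  0.2926] axes x,y,z [[-0.59, -0.02, -0.81], [0.8, 0.05, -0.59], [0.05, -1.0, -0.01]]
tool-frame shift mm (current axes) [150.3 -42.7 169.5]  in target axes [132.1 -34.1 185.8]
rotvec deg [7.8 4.5 6.4] q [-0.51  0.37  1.99  1.72  0.46 -0.52] t 20.65
```

```bash
python3 - <<'E'
from h import *
P=onz('top',[[569.5/1.4,295/1.4]],.205)[0];d=P-[.529,-.272,.205];c,s=np.cos(np.radians(-6.1)),np.sin(np.radians(-6.1));print(P,d[0]*c+d[1]*s,-d[0]*s+d[1]*c)
E
python3 -m creep '[[0,0,0,2.6,1.5,2.1,30],[0,0,0,2.6,1.5,2.1,30],[0,0,0,2.6,1.5,2.1,30],[25,-8,46,0,0,0,30],[25,-8,46,0,0,0,30],[25,-8,46,0,0,0,30],[25,-8,46,0,0,0,30],[0,0,0,0,0,0,30]]'; python3 to.py .527 -.272 .135 -6 30 -1
```

```text
[ 0.533682   -0.34920656  0.205     ] 0.012859773313324982 -0.07627188600157167
time: 21.45
position: [0.5063, -0.2659, 0.254]
tool_rot: [-0.386, -0.593, 0.633, -0.315]
wrist_force: [0.1, 0.2, -2.3]
finger_gap: 0.0455
now grasp [ 0.5499 -0.2709  0.2281] axes x,y,z [[-0.5, 0.06, -0.86], [0.86, -0.1, -0.51], [-0.12, -0.99, -0.0]]
tool-frame shift mm (current axes) [92.2 27.7  4.3]  in target axes [92.4 26.9  3.9]
rotvec deg [-0.5 -0.4  0.5] q [-0.96  0.55  2.15  2.    0.79 -1.1 ] t 21.45
```

```bash
python3 -m creep '[[15,-9,2,0,0,0,30],[30,5,2,0,0,0,30],[30,17,0,0,0,0,30],[15,10,0,0,0,0,30],[0,0,0,0,0,0,30],[0,0,0,0,0,0,30]]'; python3 to.py .527 -.272 .128 -6 30 -1
```

```text
time: 22.05
position: [0.4833, -0.259, 0.1669]
tool_rot: [-0.383, -0.595, 0.63, -0.32]
wrist_force: [0.3, 0.5, -1.8]
finger_gap: 0.0462
now grasp [ 0.5271 -0.2634  0.1411] axes x,y,z [[-0.5, 0.05, -0.86], [0.86, -0.09, -0.5], [-0.1, -0.99, -0.0]]
tool-frame shift mm (current axes) [11.2  7.3  8.4]  in target axes [11.2  7.3  8.4]
rotvec deg [ 0.2 -0.   0.3] q [-1.01  0.79  2.23  2.17  0.97 -1.45] t 22.05
```

```bash
python3 -m creep '[[5,3,7,0,0,0,30],[4,3,1,0,0,0,30],[0,0,0,0,0,0,30],[0,0,0,0,0,0,30]]'; python3 to.py .527 -.272 .128 -6 30 -1
```

```text
time: 22.45
position: [0.4828, -0.2673, 0.1561]
tool_rot: [-0.383, -0.595, 0.63, -0.32]
wrist_force: [-0.5, 0.0, -1.8]
finger_gap: 0.0459
now grasp [ 0.5266 -0.2718  0.1303] axes x,y,z [[-0.5, 0.05, -0.86], [0.86, -0.09, -0.5], [-0.1, -0.99, -0.0]]
tool-frame shift mm (current axes) [2.1 1.5 0.1]  in target axes [2.1 1.5 0.1]
rotvec deg [0.1 0.  0.3] q [-1.02  0.82  2.22  2.17  0.98 -1.47] t 22.45
```

```bash
python3 -m creep '[[2,1.2,0,0,0,0,30],[0,0,0,0,0,0,30],[1,0.5,0,0,0,0,30],[0,0,0,0,0,0,30],[0,0,0,0,0,0,30]]'; python3 to.py .527 -.272 .128 -6 30 -1|head -1
```

```text
time: 22.95
position: [0.4827, -0.2671, 0.1522]
tool_rot: [-0.383, -0.595, 0.63, -0.319]
wrist_force: [0.6, -0.7, -1.9]
finger_gap: 0.0462
now grasp [ 0.5265 -0.2716  0.1264] axes x,y,z [[-0.5, 0.05, -0.86], [0.86, -0.09, -0.51], [-0.1, -0.99, -0.0]]
```

```bash
python3 -m creep '[[1,0.5,0,0,0,0,30],[0,0,0,0,0,0,30],[0,0,0,0,0,0,30]]';python3 -m creep '[[0.9,0.5,0,0,0,0,30],[0,0,0,0,0,0,30],[0,0,0,0,0,0,30]]'
```

```text
time: 23.25
position: [0.4827, -0.267, 0.1515]
tool_rot: [-0.383, -0.595, 0.63, -0.32]
wrist_force: [-1.4, 0.2, 1.2]
finger_gap: 0.0458
time: 23.55
position: [0.4827, -0.2669, 0.1511]
tool_rot: [-0.384, -0.594, 0.63, -0.32]
wrist_force: [-3.4, 1.9, 5.3]
finger_gap: 0.0461
```

```bash
python3 -m creep '[[-0.6,-0.3,0,0,0,0,70],[0,0,0,0,0,0,70],[0,0,0,0,0,0,70],[0,0,0,0,0,0,70],[0,-20,0,0,0,0,70],[0,-40,0,0,0,0,70],[0,-40,0,0,0,0,70]]'; python3 - <<'E'
from h import *
im=snap('side','s9')
cv2.imwrite('pics/s9c.png',cv2.resize(cv2.cvtColor(im[60:400,200:400],cv2.COLOR_RGB2BGR),None,fx=1.75,fy=1.75,interpolation=cv2.INTER_CUBIC))
im=snap('top','t9')
E
```

```text
time: 24.25
position: [0.3964, -0.2578, 0.2014]
tool_rot: [-0.383, -0.595, 0.63, -0.32]
wrist_force: [-0.2, -0.9, -0.1]
finger_gap: 0.0606
```

View pics/s9c.png

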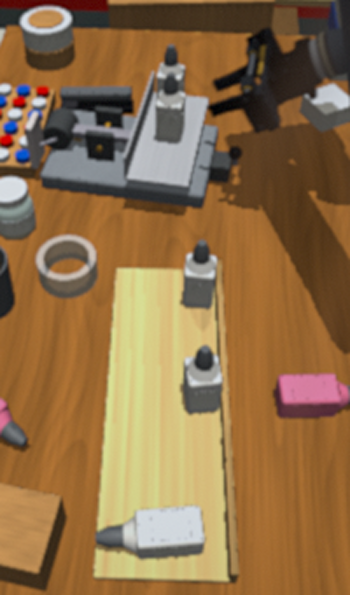

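View pics/t9.png

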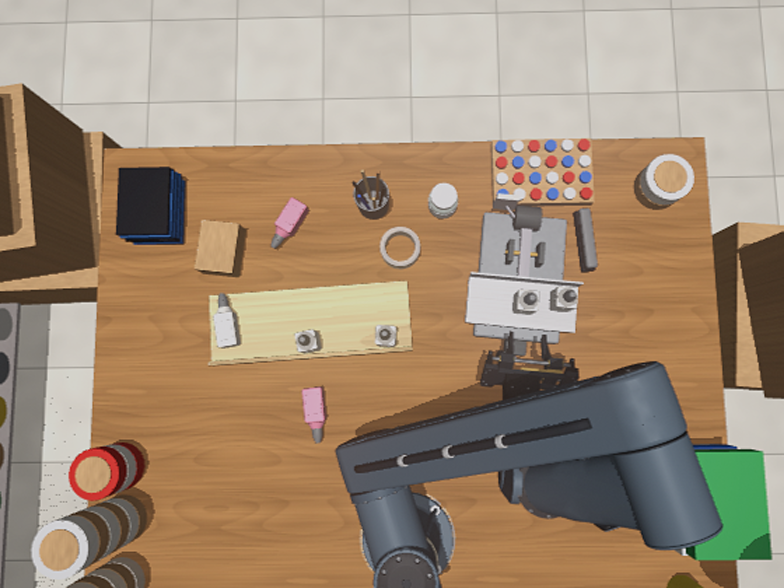

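```bash
python3 -m creep '[[-35,-20,0,0,0,0,100],[-35,-20,0,0,0,0,100],[-35,-20,0,0,0,0,100],[-14,30,-30,0,0,0,100],[-14,30,-30,0,0,0,100],[-14,30,-30,0,0,0,100],[-14,30,-30,0,0,0,100],[-14,30,-30,0,0,0,100]]'; python3 -m creep '[[0,0,-20,0,-1,-8,100],[0,0,-20,0,-1,-5,100],[0,0,-20,0,-1,-5,100],[0,0,0,0,-1,-5,100],[0,0,0,0,-1,-5,100],[0,0,0,0,-1,-5,100],[0,0,0,0,-1,-8,100],[0,0,0,0,-1,-8,100]]'; python3 -m creep '[[0,0,0,0,0,-8,100],[0,0,0,0,0,-8,100],[0,0,0,0,0,-8,100],[0,0,0,0,0,-8,100]]'; python3 to.py .49 .417 .25 9.3 120 -1
```

```text
time: 25.15
position: [0.5793, -0.1242, 0.3069]
tool_rot: [-0.383, -0.595, 0.63, -0.32]
wrist_force: [0.2, -0.8, 0.6]
finger_gap: 0.087
time: 25.95
position: [0.5849, -0.0684, 0.3022]
tool_rot: [0.201, 0.683, -0.671, 0.207]
wrist_force: [0.2, 0.5, 0.0]
finger_gap: 0.0869
time: 26.35
position: [0.5861, -0.0674, 0.3033]
tool_rot: [0.012, 0.713, -0.7, 0.024]
wrist_force: [0.6, 1.2, -0.4]
finger_gap: 0.087
now grasp [ 0.5887 -0.0664  0.2523] axes x,y,z [[-1.0, -0.02, -0.05], [0.05, 0.02, -1.0], [0.02, -1.0, -0.02]]
tool-frame shift mm (current axes) [  63.5   14.5 -489.4]  in target axes [ -12.3    3.4 -493.5]
rotvec deg [  3.   -8.  -32.9] q [-0.32  0.45  1.54  0.04  1.11  1.22] t 26.35
```

```bash
python3 -m creep '[[0,0,0,0.7,-2,-8.2,100],[0,0,0,0.7,-2,-8.2,100],[0,0,-45,0.7,-2,-8.2,100],[0,0,-45,0.7,-2,-8.2,100],[0,0,-45,0,0,0,100],[0,0,-45,0,0,0,100],[0,0,-45,0,0,0,100],[0,0,-45,0,0,0,100]]'; python3 -m creep '[[0,0,-45,0,0,0,100],[0,0,-45,0,0,0,100],[0,0,-45,0,0,0,100],[0,0,-45,0,0,0,100],[0,0,-40,0,0,0,100],[0,0,0,0,0,0,100]]'; python3 to.py .4915 .417 .12 9.3 120 -1;  python3 - <<'E'
from h import *
im=snap('side','s10')
cv2.imwrite('pics/s10c.png',cv2.resize(cv2.cvtColor(im[150:410,150:400],cv2.COLOR_RGB2BGR),None,fx=2.3,fy=2.3,interpolation=cv2.INTER_CUBIC))
E
```

```text
time: 27.15
position: [0.5466, 0.2018, 0.3022]
tool_rot: [0.236, -0.668, 0.695, 0.125]
wrist_force: [0.5, 0.4, 0.8]
finger_gap: 0.087
time: 27.75
position: [0.509, 0.422, 0.3025]
tool_rot: [0.239, -0.668, 0.694, 0.122]
wrist_force: [-0.4, -0.2, -0.2]
finger_gap: 0.087
now grasp [0.4841 0.4181 0.2581] axes x,y,z [[-0.86, -0.15, 0.49], [-0.49, -0.08, -0.87], [0.17, -0.99, -0.01]]
tool-frame shift mm (current axes) [-74.8 116.5   3. ]  in target axes [-75.6 116.1   2.2]
rotvec deg [ 0.1  0.5 -0.3] q [0.47 0.75 1.05 0.16 1.84 1.87] t 27.75
```

View pics/s10c.png

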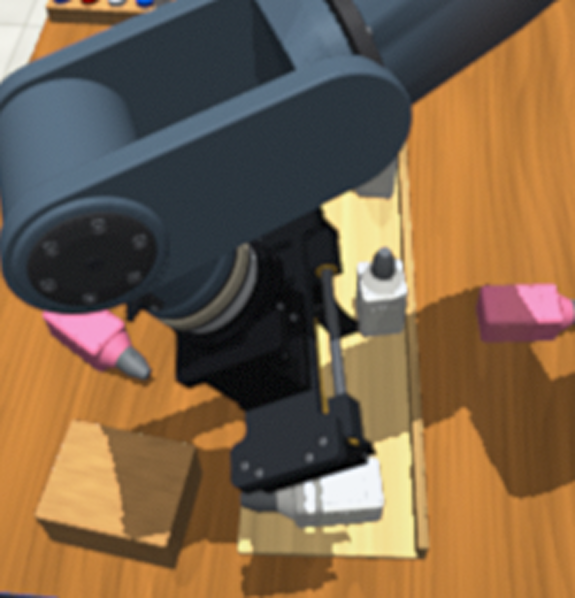

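```bash
python3 -m creep '[[-25,39,1,0,0,0,100],[-25,39,1,0,0,0,100],[-25,38,1,0,0,0,100],[-13,22,0,0,0,0,100],[-13,22,0,0,0,0,100],[-12,21,0,0,0,0,100],[0,0,0,0,0,0,100],[0,0,0,0,0,0,100]]'; python3 to.py .4915 .417 .037 9.3 120 -1
```

```text
time: 28.6
position: [0.521, 0.4142, 0.0901]
tool_rot: [0.236, -0.667, 0.695, 0.126]
wrist_force: [0.4, -0.5, -0.6]
finger_gap: 0.0868
now grasp [0.496  0.4103 0.0458] axes x,y,z [[-0.86, -0.14, 0.5], [-0.49, -0.08, -0.87], [0.16, -0.99, -0.0]]
tool-frame shift mm (current axes) [-1.7  9.3 -7.5]  in target axes [-1.8  9.3 -7.5]
rotvec deg [ 0.1 -0.  -0.3] q [0.45 0.98 1.15 0.14 1.51 1.82] t 28.6
```

```bash
python3 -m creep '[[-2,9,-7.5,0,0,0,100],[0,0,0,0,0,0,100],[0,0,0,0,0,0,100]]'; python3 to.py .4915 .417 .037 9.3 120 -1; python3 - <<'E'
from h import *
im=snap('side','s11')
cv2.imwrite('pics/s11c.png',cv2.resize(cv2.cvtColor(im[200:410,200:400],cv2.COLOR_RGB2BGR),None,fx=2.7,fy=2.7,interpolation=cv2.INTER_CUBIC))
E
```

```text
time: 28.9
position: [0.5171, 0.4222, 0.0823]
tool_rot: [0.235, -0.668, 0.695, 0.124]
wrist_force: [-0.1, -0.0, -0.3]
finger_gap: 0.0872
now grasp [0.4922 0.4183 0.038 ] axes x,y,z [[-0.86, -0.14, 0.49], [-0.49, -0.08, -0.87], [0.16, -0.99, -0.0]]
tool-frame shift mm (current axes) [-0.1  1.3  1. ]  in target axes [-0.1  1.3  1. ]
rotvec deg [ 0.1  0.1 -0.4] q [0.46 1.   1.14 0.15 1.5  1.82] t 28.9
```

View pics/s11c.png

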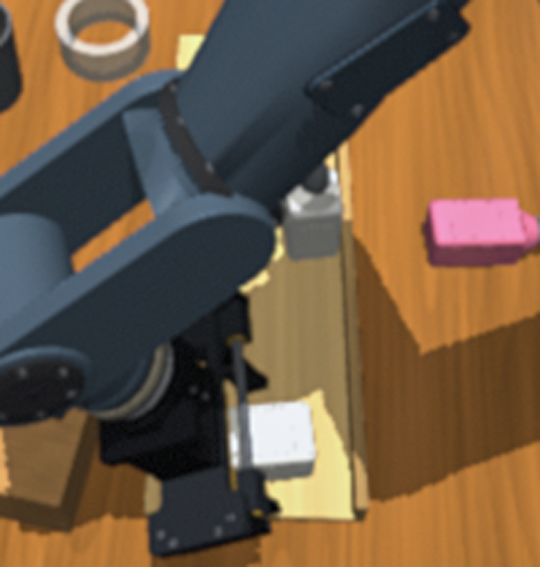

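```bash
python3 -m creep '[[0,0,0,0,0,0,30],[0,0,0,0,0,0,30],[0,0,0,0,0,0,30],[0,0,0,0,0,0,30],[0,0,0,0,0,0,30],[0,0,0,0,0,0,30],[0,0,0,0,0,0,30]]' 25;python3 -m creep '[[5,-9,0,0,0,0,30],[20,-35,0,0,0,0,30],[20,-35,0,0,0,0,30],[20,-35,0,0,0,0,30],[20,-35,0,0,0,0,30],[20,-35,0,0,0,0,30]]'; python3 to.py .58 -.10 .28 0 120 -1
```

```text
time: 29.65
position: [0.5172, 0.4219, 0.0815]
tool_rot: [0.235, -0.668, 0.695, 0.125]
wrist_force: [0.8, 0.7, 0.5]
finger_gap: 0.0461
time: 30.25
position: [0.5166, 0.4209, 0.2955]
tool_rot: [0.235, -0.668, 0.695, 0.125]
wrist_force: [0.5, 0.6, -0.9]
finger_gap: 0.046
now grasp [0.4917 0.417  0.2511] axes x,y,z [[-0.86, -0.14, 0.49], [-0.49, -0.08, -0.87], [0.16, -0.99, -0.0]]
tool-frame shift mm (current axes) [ 11.2 -27.8 528.4]  in target axes [-62.6 -69.3 520.9]
rotvec deg [-4.5  8.1 -0.4] q [0.46 0.76 1.04 0.15 1.84 1.87] t 30.25
```

```bash
python3 -m creep '[[0,-5,46,0,0,0,30],[0,-5,46,-0.6,1,0,30],[0,-5,46,-0.6,1,0,30],[0,-5,46,-0.6,1,0,30],[0,-5,46,-0.6,1,0,30],[0,-5,46,-0.6,1,0,30],[0,-5,46,-0.6,1,0,30],[0,-5,46,-0.6,1,0,30]]'; python3 -m creep '[[0,-5,46,0,1,0,30],[0,0,46,0,0,0,30],[0,0,46,0,0,8,30],[0,0,0,0,0,8,30],[0,0,0,0,0,8,30],[0,0,0,0,0,8,30],[0,0,0,0,0,8,30],[0,0,0,0,0,5,30]]'; python3 -m creep '[[0,0,0,0,0,5,30],[0,0,0,0,0,5,30],[0,0,0,0,0,5,30],[0,0,0,0,0,5,30],[0,0,0,0,0,5,30],[0,0,0,0,0,5,30],[0,0,0,0,0,5,30],[0,0,0,0,0,5,30]]'; python3 to.py .5345 -.193 .20 -6 30 -1
```

```text
time: 31.05
position: [0.576, 0.0558, 0.3275]
tool_rot: [-0.187, 0.684, -0.683, -0.174]
wrist_force: [1.6, 0.1, -1.4]
finger_gap: 0.0459
time: 31.85
position: [0.578, -0.0799, 0.332]
tool_rot: [-0.094, -0.7, 0.701, -0.097]
wrist_force: [0.9, 0.3, -2.6]
finger_gap: 0.0459
time: 32.65
position: [0.5807, -0.0747, 0.3314]
tool_rot: [0.286, 0.651, -0.637, 0.297]
wrist_force: [0.3, 0.7, -2.4]
finger_gap: 0.0456
now grasp [ 0.619  -0.0734  0.2978] axes x,y,z [[-0.66, -0.01, -0.75], [0.75, 0.03, -0.66], [0.02, -1.0, -0.01]]
tool-frame shift mm (current axes) [139.7  -0.7 112.9]  in target axes [130.6 -14.4 122.5]
rotvec deg [ 6.3  3.7 11.3] q [-0.47  0.31  1.99  1.43  0.37 -0.18] t 32.65
```

```bash
python3 -m creep '[[0,0,0,2.1,1.2,3.8,30],[0,0,0,2.1,1.2,3.8,30],[0,0,0,2.1,1.2,3.8,30],[15,-5,40,0,0,0,30],[15,-5,40,0,0,0,30],[15,-5,40,0,0,0,30],[0,0,0,0,0,0,30],[0,0,0,0,0,0,30]]'; python3 to.py .5345 -.193 .135 -6 30 -1
```

```text
time: 33.45
position: [0.5392, -0.191, 0.3015]
tool_rot: [-0.35, -0.618, 0.629, -0.316]
wrist_force: [-0.3, 0.1, -1.7]
finger_gap: 0.0459
now grasp [ 0.5815 -0.1929  0.2731] axes x,y,z [[-0.56, 0.04, -0.83], [0.83, -0.04, -0.56], [-0.05, -1.0, -0.01]]
tool-frame shift mm (current axes) [144.2  38.    1.2]  in target axes [146.4  28.4   2.5]
rotvec deg [2.9 1.2 3.8] q [-0.78  0.4   2.1   1.86  0.62 -0.8 ] t 33.45
```

```bash
python3 -m creep '[[0,0,0,2.9,1.2,3.8,30],[20,-25,0,0,0,0,30],[30,5,1,0,0,0,30],[30,16,1,0,0,0,30],[30,16,1,0,0,0,30],[28,13,0,0,0,0,30],[0,0,0,0,0,0,30],[0,0,0,0,0,0,30]]'; python3 to.py .5345 -.193 .128 -6 30 -1
```

```text
time: 34.25
position: [0.4926, -0.1865, 0.1696]
tool_rot: [-0.383, -0.595, 0.628, -0.322]
wrist_force: [0.2, 0.6, -1.8]
finger_gap: 0.0456
now grasp [ 0.5365 -0.1908  0.1441] axes x,y,z [[-0.5, 0.05, -0.87], [0.86, -0.08, -0.5], [-0.1, -1.0, -0.0]]
tool-frame shift mm (current axes) [14.9  6.5  2.1]  in target axes [14.9  6.5  2.1]
rotvec deg [0.4 0.1 0.1] q [-0.86  0.81  2.32  2.37  1.04 -1.56] t 34.25
```

```bash
python3 -m creep '[[7,3,2,0,0,0,30],[6,3,1,0,0,0,30],[0,0,0,0,0,0,30],[0,0,0,0,0,0,30]]'; python3 to.py .5345 -.193 .126 -6 30 -1; python3 -m creep '[[1.5,0.8,0,0,0,0,30],[0,0,0,0,0,0,30],[1,0.6,0,0,0,0,30],[0,0,0,0,0,0,30],[0,0,0,0,0,0,30]]'
```

```text
time: 34.65
position: [0.4906, -0.1907, 0.1562]
tool_rot: [-0.384, -0.594, 0.629, -0.322]
wrist_force: [-0.0, -0.4, -1.1]
finger_gap: 0.0456
now grasp [ 0.5346 -0.1951  0.1307] axes x,y,z [[-0.5, 0.05, -0.87], [0.86, -0.09, -0.5], [-0.1, -0.99, 0.0]]
tool-frame shift mm (current axes) [ 4.3  2.1 -2.3]  in target axes [ 4.3  2.1 -2.3]
rotvec deg [0.2 0.1 0. ] q [-0.87  0.85  2.32  2.38  1.07 -1.6 ] t 34.65
time: 35.15
position: [0.4904, -0.1904, 0.1523]
tool_rot: [-0.383, -0.595, 0.629, -0.322]
wrist_force: [0.1, 0.6, -1.4]
finger_gap: 0.046
```

```bash
python3 -m creep '[[1,0.5,0,0,0,0,30],[0,0,0,0,0,0,30],[0,0,0,0,0,0,30]]';python3 -m creep '[[1,0.5,0,0,0,0,30],[0,0,0,0,0,0,30],[0,0,0,0,0,0,30]]'
```

```text
time: 35.45
position: [0.4903, -0.1904, 0.1512]
tool_rot: [-0.383, -0.595, 0.629, -0.322]
wrist_force: [-0.9, 0.6, -1.1]
finger_gap: 0.0459
time: 35.75
position: [0.4903, -0.1904, 0.1502]
tool_rot: [-0.383, -0.595, 0.629, -0.322]
wrist_force: [-0.1, -0.1, -1.3]
finger_gap: 0.0461
```

```bash
python3 -m creep '[[1,0.5,0,0,0,0,30],[0,0,0,0,0,0,30],[0,0,0,0,0,0,30]]';python3 - <<'E'
from h import *
im=snap('side','s12')
cv2.imwrite('pics/s12c.png',cv2.resize(cv2.cvtColor(im[60:200,200:380],cv2.COLOR_RGB2BGR),None,fx=4,fy=4,interpolation=cv2.INTER_CUBIC))
E
```

```text
time: 36.05
position: [0.4903, -0.1903, 0.1497]
tool_rot: [-0.384, -0.594, 0.629, -0.322]
wrist_force: [-3.0, 0.5, 5.3]
finger_gap: 0.0459
```

View pics/s12c.png

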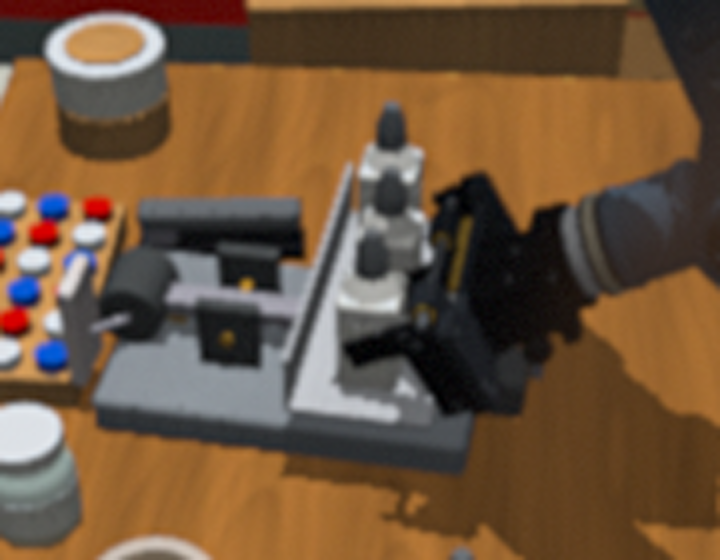

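```bash
python3 -m creep '[[-0.6,-0.3,0,0,0,0,70],[0,0,0,0,0,0,70],[0,0,0,0,0,0,70],[0,0,0,0,0,0,70],[0,-20,0,0,0,0,70],[0,-40,0,0,0,0,70],[0,-40,0,0,0,0,70]]'; python3 -m creep '[[-40,-20,0,0,0,0,0],[-40,-20,0,0,0,0,0],[0,0,0,0,0,0,0],[0,0,0,0,0,0,0]]'; python3 - <<'E'
from h import *
im=snap('side','s13')
cv2.imwrite('pics/s13c.png',cv2.resize(cv2.cvtColor(im[60:200,200:380],cv2.COLOR_RGB2BGR),None,fx=4,fy=4,interpolation=cv2.INTER_CUBIC))
im=snap('top','t13')
cv2.imwrite('pics/t13c.png',cv2.resize(cv2.cvtColor(im[170:300,310:440],cv2.COLOR_RGB2BGR),None,fx=4.5,fy=4.5,interpolation=cv2.INTER_CUBIC))
E
```

```text
time: 36.8
position: [0.4248, -0.1993, 0.2034]
tool_rot: [-0.377, -0.603, 0.627, -0.319]
wrist_force: [0.4, 0.1, 0.5]
finger_gap: 0.0609
time: 37.2
position: [0.4317, -0.2001, 0.288]
tool_rot: [-0.378, -0.6, 0.628, -0.322]
wrist_force: [0.2, 0.2, 0.4]
finger_gap: 0.0367
```

View pics/s13c.png

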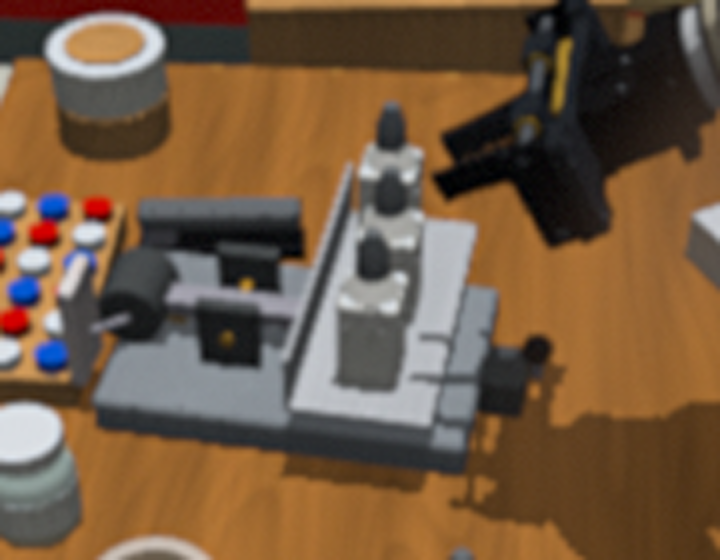

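View pics/t13c.png

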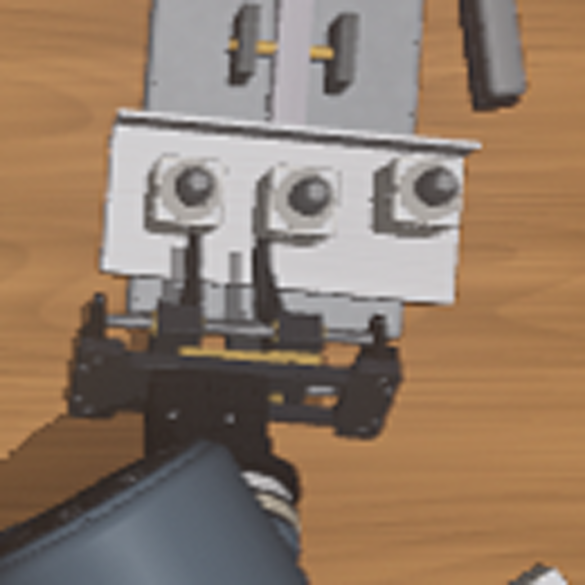

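```bash
python3 - <<'E'
from kin import *
from plant import ctrl
q=np.array(ctrl.get_obs()['joint_pos']);print(q.round(2))
def path(g0,h0,b0,g1,h1,b1,q,n=30,flip=-1):
    for i in range(n+1):
        s=i/n; g=np.array(g0)*(1-s)+np.array(g1)*s
        q2,e=ik(g,target(h0+(h1-h0)*s,b0+(b1-b0)*s,flip),q); st=abs(q2-q).max();q=q2
        if i%3==0: print(round(b0+(b1-b0)*s),q.round(2),'err',round(e,4),round(st,2))
    return q
q=path((.476,-.20,.26),-6,30,(.43,-.20,.25),-6,90,q)
path((.43,-.20,.25),-6,90,(.41,-.2,.096),-6,90,q,6)
E
```

```text
[-1.06  0.41  2.36  1.92  0.86 -1.15]
30 [-1.05  0.42  2.38  1.99  0.87 -1.21] err 0.0 0.07
36 [-1.01  0.34  2.32  1.83  0.72 -0.99] err 0.0 0.08
42 [-0.97  0.29  2.26  1.61  0.6  -0.72] err 0.0 0.1
48 [-0.93  0.25  2.2   1.32  0.53 -0.39] err 0.0 0.11
54 [-0.89  0.22  2.14  0.99  0.52 -0.04] err 0.0 0.12
60 [-0.85  0.22  2.08  0.7   0.56  0.28] err 0.0 0.1
66 [-0.81  0.22  2.02  0.46  0.63  0.53] err 0.0 0.07
72 [-0.77  0.23  1.96  0.29  0.72  0.71] err 0.0 0.05
78 [-0.73  0.25  1.9   0.17  0.82  0.84] err 0.0 0.04
84 [-0.7   0.28  1.84  0.07  0.93  0.93] err 0.0 0.04
90 [-0.67  0.31  1.79 -0.    1.04  1.  ] err 0.0 0.04
90 [-0.67  0.31  1.79 -0.    1.04  1.  ] err 0.0 0.0
90 [-0.69  0.42  1.89 -0.    0.82  0.99] err 0.0 0.07
90 [-0.7   0.57  1.98 -0.    0.6   0.98] err 0.0 0.07
```

```bash
python3 -m creep '[[0,0,0,0,0,-7.5,0],[0,0,0,0,0,-7.5,0],[0,0,0,0,0,-7.5,0],[0,0,0,0,0,-7.5,0],[0,0,0,0,0,-7.5,0],[0,0,0,0,0,-7.5,0],[0,0,0,0,0,-7.5,0],[0,0,0,0,0,-7.5,0]]'; python3 to.py .4125 -.178 .12 -6 90 -1; python3 - <<'E'
from h import *
for cam in('top','side'):
    snap(cam,'k_'+cam)
    for m in ctrl.mark_of(cam,'lever_knob')[:3]: print(cam,m['score'],onz(cam,m['xy'],.088)[0].round(3))
E
```

```text
time: 38.1
position: [0.433, -0.1868, 0.2784]
tool_rot: [0.122, 0.719, -0.679, 0.082]
wrist_force: [-0.2, 0.6, -0.0]
finger_gap: 0.0003
now grasp [ 0.4476 -0.1843  0.2296] axes x,y,z [[-0.96, 0.06, -0.28], [0.29, 0.05, -0.96], [-0.05, -1.0, -0.06]]
tool-frame shift mm (current axes) [50.6 97.3 -0.9]  in target axes [ 21.3 107.4  -6.6]
rotvec deg [  4.1   2.7 -16.4] q [-0.77  0.29  1.96  0.35  0.75  0.62] t 38.1
top 0.18 [ 0.53  -0.179  0.088]
side 0.55 [ 0.398 -0.225  0.088]
```

```bash
python3 -m creep '[[0,0,0,2,1.4,-8,0],[0,0,0,2,1.3,-8,0],[0,0,0,0,0,0,0]]'; python3 to.py .4125 -.175 .13 -6 90 -1; python3 - <<'E'
from h import *
im=cv2.imread('pics/k_side_raw.png');cv2.imwrite('pics/kc.png',cv2.resize(im[80:200,260:400],None,fx=5,fy=5,interpolation=cv2.INTER_CUBIC))
E
```

```text
time: 38.6
position: [0.4357, -0.1869, 0.2802]
tool_rot: [0.045, 0.707, -0.705, -0.025]
wrist_force: [-1.0, -0.2, 0.3]
finger_gap: 0.0003
now grasp [ 0.4372 -0.1868  0.2293] axes x,y,z [[-0.99, 0.1, -0.03], [0.03, 0.0, -1.0], [-0.1, -1.0, -0.0]]
tool-frame shift mm (current axes) [27.1 98.5 -9.1]  in target axes [24.3 99.2 -9.4]
rotvec deg [ 0.3  0.3 -1.7] q [-0.65  0.34  1.83  0.02  0.96  1.  ] t 38.6
```

View pics/kc.png

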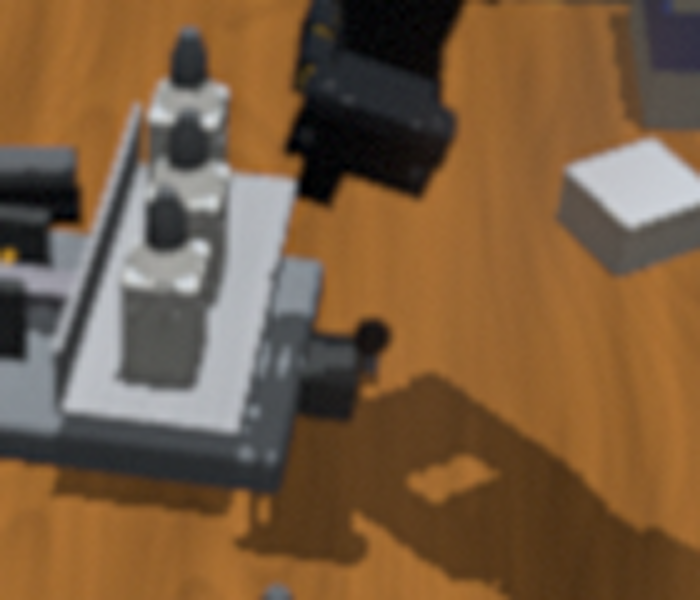

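```bash
python3 -c "
from h import *
print(onz('side',[[334,147.6]],.088), onz('top',[[357.2,253.3]],.088))"
python3 -m creep '[[14,0,-5,0,0,-1.7,0],[13,33,-6,0,0,0,0],[0,33,0,0,0,0,0],[0,33,0,0,0,0,0],[0,0,0,0,0,0,0]]'; python3 to.py .412 -.175 .099 -6 90 -1
```

```text
[[ 0.41285202 -0.21412267  0.088     ]] [[ 0.41531776 -0.21586655  0.088     ]]
time: 39.1
position: [0.4042, -0.171, 0.179]
tool_rot: [0.033, 0.71, -0.703, -0.04]
wrist_force: [-0.7, 0.6, 1.2]
finger_gap: 0.0004
now grasp [ 0.4037 -0.1704  0.128 ] axes x,y,z [[-0.99, 0.1, 0.01], [-0.01, 0.01, -1.0], [-0.1, -0.99, -0.01]]
tool-frame shift mm (current axes) [-8.5 28.9  3.5]  in target axes [-8.2 29.   3.2]
rotvec deg [0.6 0.1 0.6] q [-0.66  0.49  1.99  0.    0.68  1.01] t 39.1
```

```bash
python3 -m creep '[[-9,15,0,0,0,0,0],[0,16,0,0,0,0,0],[0,0,0,0,0,0,0],[0,0,0,0,0,0,0]]'; python3 to.py .412 -.175 .097 -6 90 -1; python3 -m creep '[[0,0,10,0,0,0,0],[0,0,10,0,0,0,0],[0,0,10,0,0,0,0],[0,0,0,0,0,0,0]]'; python3 to.py .405 -.27 .097 -6 90 -1;
```

```text
time: 39.5
position: [0.4168, -0.1742, 0.1521]
tool_rot: [0.036, 0.707, -0.705, -0.037]
wrist_force: [-0.2, -0.2, 0.0]
finger_gap: 0.0004
now grasp [ 0.4167 -0.1741  0.1011] axes x,y,z [[-0.99, 0.1, 0.0], [-0.0, 0.0, -1.0], [-0.1, -0.99, -0.0]]
tool-frame shift mm (current axes) [4.7 4.1 1.3]  in target axes [4.7 4.1 1.3]
rotvec deg [0.2 0.1 0.1] q [-0.65  0.55  1.98  0.    0.61  1.03] t 39.5
time: 39.9
position: [0.4146, -0.2059, 0.1515]
tool_rot: [0.037, 0.706, -0.706, -0.037]
wrist_force: [-0.1, 0.3, -0.1]
finger_gap: 0.0009
now grasp [ 0.4146 -0.2058  0.1005] axes x,y,z [[-0.99, 0.1, -0.0], [0.0, 0.0, -1.0], [-0.1, -0.99, -0.0]]
tool-frame shift mm (current axes) [ 2.9  3.5 64.8]  in target axes [ 2.9  3.5 64.8]
rotvec deg [ 0.   0.1 -0. ] q [-0.7   0.56  1.96  0.    0.62  0.97] t 39.9
```

```bash
python3 -m creep '[[0,0,10,0,0,0,0],[0,0,10,0,0,0,0],[0,0,10,0,0,0,0],[0,0,10,0,0,0,0],[0,0,8,0,0,0,0],[0,0,0,0,0,0,0]]'; python3 to.py .405 -.27 .097 -6 90 -1|head -1; python3 -m creep '[[0,0,5,0,0,0,0],[0,0,5,0,0,0,0],[0,0,0,0,0,0,0],[0,0,0,0,0,0,0]]'; python3 - <<'E'
from h import *
im=snap('side','s14')
cv2.imwrite('pics/s14c.png',cv2.resize(cv2.cvtColor(im[60:200,230:400],cv2.COLOR_RGB2BGR),None,fx=4.2,fy=4.2,interpolation=cv2.INTER_CUBIC))
E
```

```text
time: 40.5
position: [0.4098, -0.2538, 0.1509]
tool_rot: [0.036, 0.706, -0.706, -0.037]
wrist_force: [0.2, 0.1, -0.7]
finger_gap: 0.0008
now grasp [ 0.4098 -0.2538  0.0999] axes x,y,z [[-0.99, 0.1, 0.0], [-0.0, 0.0, -1.0], [-0.1, -0.99, -0.0]]
time: 40.9
position: [0.4087, -0.2622, 0.151]
tool_rot: [0.036, 0.707, -0.706, -0.036]
wrist_force: [0.7, 0.8, -0.3]
finger_gap: 0.0002
```

View pics/s14c.png

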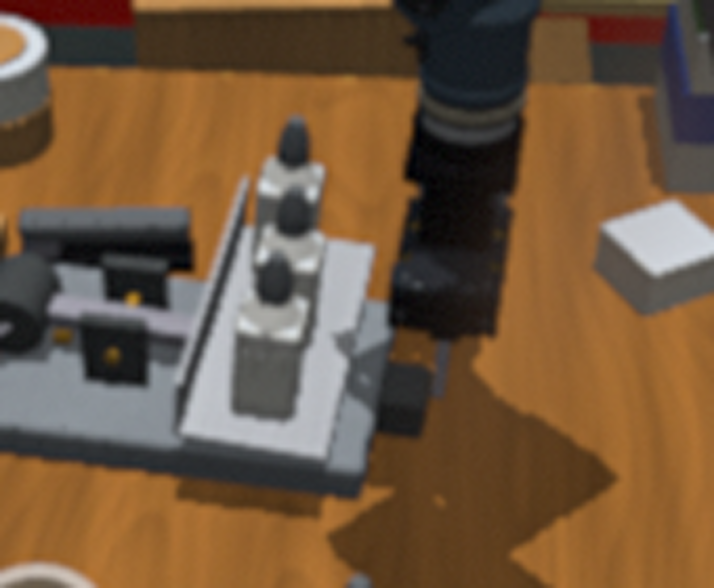

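```bash
python3 -m creep '[[0,0,4,0,0,0,0],[0,0,4,0,0,0,0],[0,0,0,0,0,0,0],[0,0,0,0,0,0,0]]';python3 -m creep '[[0,0,2,0,0,0,0],[0,0,0,0,0,0,0],[0,0,0,0,0,0,0]]';python3 -m creep '[[0,0,2,0,0,0,0],[0,0,0,0,0,0,0],[0,0,0,0,0,0,0]]'
```

```text
time: 41.35
position: [0.4078, -0.2702, 0.151]
tool_rot: [0.036, 0.707, -0.706, -0.036]
wrist_force: [-0.2, 1.1, -0.3]
finger_gap: 0.0004
time: 41.65
position: [0.4075, -0.2719, 0.1509]
tool_rot: [0.036, 0.707, -0.706, -0.037]
wrist_force: [0.8, 0.0, 0.2]
finger_gap: 0.0004
time: 41.95
position: [0.4072, -0.2739, 0.1509]
tool_rot: [0.036, 0.707, -0.705, -0.037]
wrist_force: [-0.6, 0.7, 0.1]
finger_gap: 0.0005
```

```bash
python3 -m creep '[[0,0,2,0,0,0,0],[0,0,0,0,0,0,0],[0,0,0,0,0,0,0]]';python3 -m creep '[[0,0,2,0,0,0,0],[0,0,0,0,0,0,0],[0,0,0,0,0,0,0]]';python3 - <<'E'
from h import *
im=snap('side','s15')
cv2.imwrite('pics/s15c.png',cv2.resize(cv2.cvtColor(im[60:200,230:400],cv2.COLOR_RGB2BGR),None,fx=4.2,fy=4.2,interpolation=cv2.INTER_CUBIC))
E
```

```text
time: 42.25
position: [0.407, -0.2754, 0.1508]
tool_rot: [0.036, 0.707, -0.705, -0.037]
wrist_force: [-0.2, 3.7, -0.6]
finger_gap: 0.0006
time: 42.55
position: [0.4068, -0.2759, 0.1508]
tool_rot: [0.036, 0.708, -0.704, -0.037]
wrist_force: [3.7, 7.6, 0.9]
finger_gap: 0.0006
```

View pics/s15c.png

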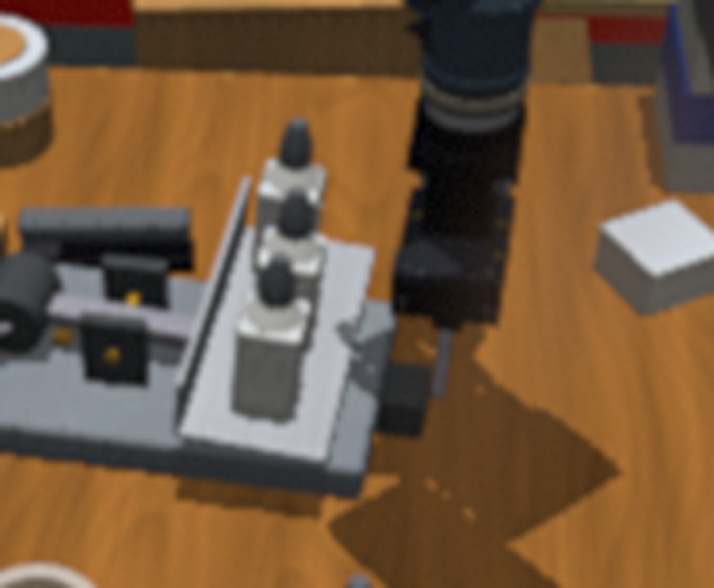

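```bash
python3 -m creep '[[0,0,-10,0,0,0,0],[0,-35,0,0,0,0,0],[0,-35,0,0,0,0,0],[0,-30,0,0,0,0,0],[0,0,0,0,0,0,0],[0,0,0,0,0,0,0]]';python3 - <<'E'
from h import *
im=snap('side','s16')
cv2.imwrite('pics/s16c.png',cv2.resize(cv2.cvtColor(im[60:200,230:400],cv2.COLOR_RGB2BGR),None,fx=4.2,fy=4.2,interpolation=cv2.INTER_CUBIC))
im=snap('top','t16')
cv2.imwrite('pics/t16c.png',cv2.resize(cv2.cvtColor(im[170:300,310:440],cv2.COLOR_RGB2BGR),None,fx=4.5,fy=4.5,interpolation=cv2.INTER_CUBIC))
E
```

```text
time: 43.2
position: [0.4083, -0.2686, 0.2517]
tool_rot: [-0.036, -0.706, 0.706, 0.036]
wrist_force: [-0.2, 0.4, -0.7]
finger_gap: 0.0003
```

View pics/s16c.png

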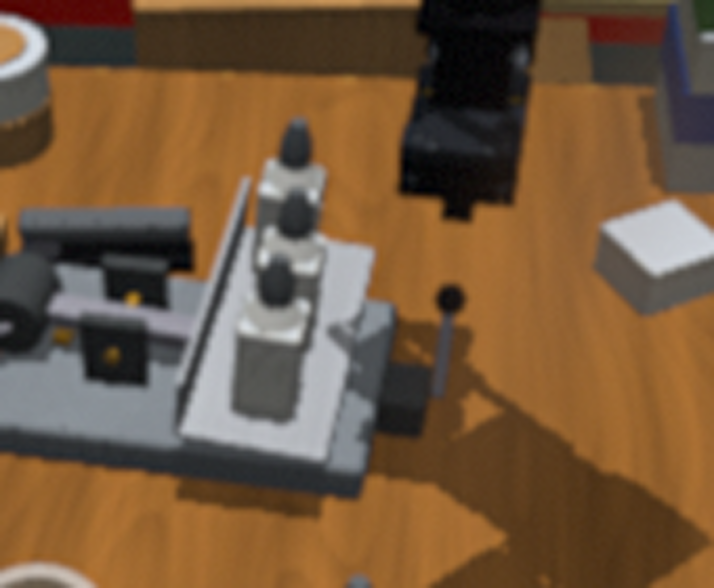

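View pics/t16c.png

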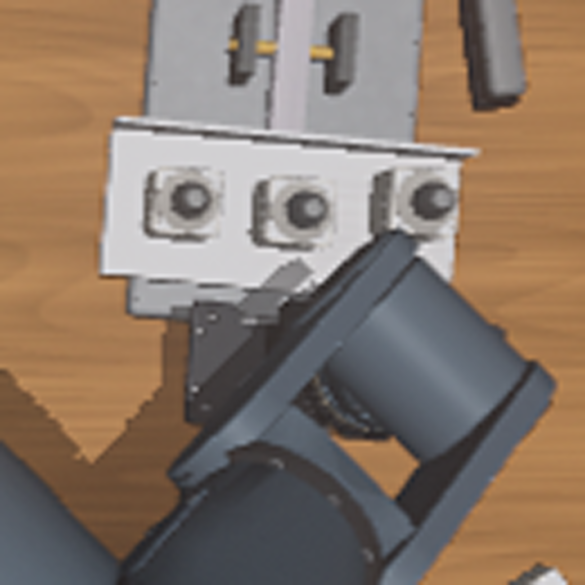

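```bash
python3 -c "
from h import *
print(onz('side',[[449/4.2+230,298/4.2+60]],.088))"
python3 -m creep '[[0,0,45,0,0,0,0],[0,0,40,0,0,0,0],[0,0,0,0,0,0,0],[0,0,0,0,0,0,0],[0,0,0,0,0,0,0],[0,0,0,0,0,0,0],[0,0,0,0,0,0,0],[0,0,0,0,0,0,0]]';python3 -m creep '[[0,0,0,0,0,0,0],[0,0,0,0,0,0,0],[0,0,0,0,0,0,0],[0,0,0,0,0,0,0],[0,0,0,0,0,0,0],[0,0,0,0,0,0,0],[0,0,0,0,0,0,0],[0,0,0,0,0,0,0]]';python3 -m creep '[[0,0,0,0,0,0,0],[0,0,0,0,0,0,0],[0,0,0,0,0,0,0],[0,0,0,0,0,0,0],[0,0,0,0,0,0,0],[0,0,0,0,0,0,0],[0,0,0,0,0,0,0],[0,0,0,0,0,0,0]]';python3 - <<'E'
from h import *
im=snap('side','s17')
cv2.imwrite('pics/s17c.png',cv2.resize(cv2.cvtColor(im[60:200,230:400],cv2.COLOR_RGB2BGR),None,fx=4.2,fy=4.2,interpolation=cv2.INTER_CUBIC))
im=snap('top','t17')
cv2.imwrite('pics/t17c.png',cv2.resize(cv2.cvtColor(im[170:300,310:440],cv2.COLOR_RGB2BGR),None,fx=4.5,fy=4.5,interpolation=cv2.INTER_CUBIC))
E
python3 to.py .4 -.35 .2 -6 90 -1
```

```text
[[ 0.40406643 -0.2950637   0.088     ]]
time: 44.1
position: [0.3995, -0.3519, 0.2508]
tool_rot: [0.035, 0.707, -0.705, -0.036]
wrist_force: [-0.5, -0.2, -0.3]
finger_gap: 0.0006
time: 44.9
position: [0.3994, -0.3527, 0.2508]
tool_rot: [0.036, 0.707, -0.705, -0.037]
wrist_force: [-0.3, 0.5, 0.6]
finger_gap: 0.0002
time: 45.7
position: [0.3994, -0.3526, 0.2508]
tool_rot: [0.036, 0.707, -0.705, -0.037]
wrist_force: [-0.4, -0.0, 0.6]
finger_gap: 0.0003
now grasp [ 0.3993 -0.3525  0.1998] axes x,y,z [[-0.99, 0.1, 0.0], [-0.0, 0.0, -1.0], [-0.1, -0.99, -0.0]]
tool-frame shift mm (current axes) [-0.3 -0.2 -2.7]  in target axes [-0.3 -0.2 -2.7]
rotvec deg [0.1 0.1 0.1] q [-0.93  0.46  1.71  0.    0.98  0.74] t 45.8
```

View pics/s17c.png

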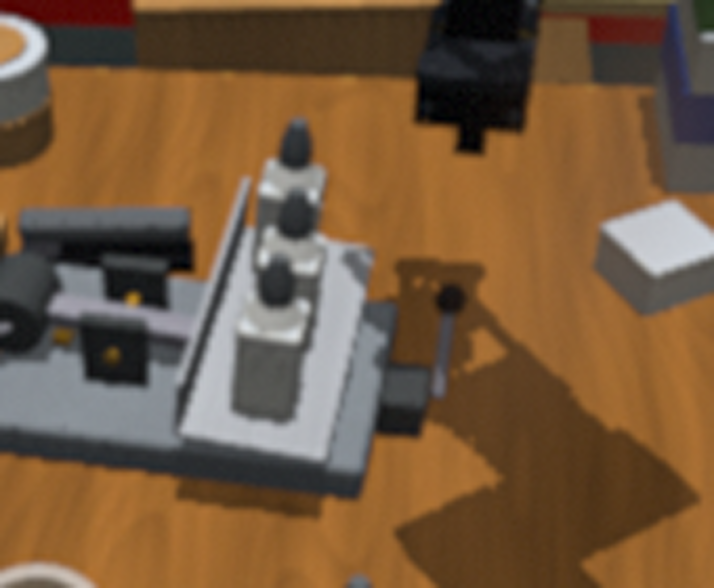

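View pics/t17c.png

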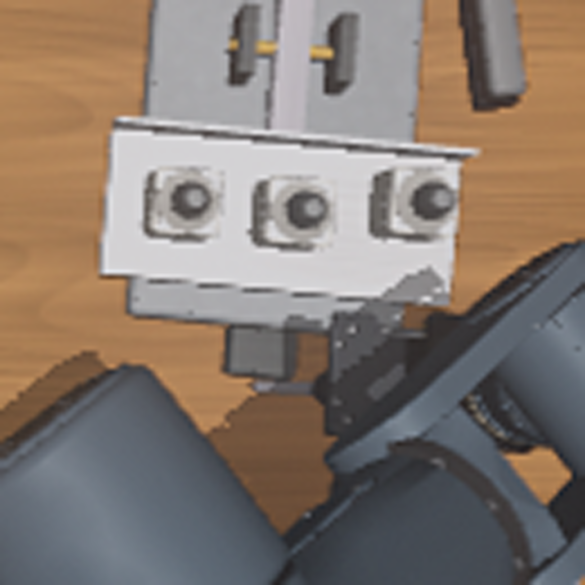

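```bash
python3 -m creep '[[0,0,5,0,0,0,0],[0,35,0,0,0,0,0],[0,35,0,0,0,0,0],[0,30,0,0,0,0,0],[0,0,0,0,0,0,0],[0,0,0,0,0,0,0]]'; python3 to.py .405 -.322 .099 -6 90 -1; python3 -m creep '[[0,0,-10,0,0,0,0],[0,0,-10,0,0,0,0],[0,0,-10,0,0,0,0],[0,0,-10,0,0,0,0],[0,0,-10,0,0,0,0],[0,0,-10,0,0,0,0],[0,0,0,0,0,0,0]]'; python3 to.py .41 -.245 .099 -6 90 -1
```

```text
time: 46.4
position: [0.3988, -0.3578, 0.1508]
tool_rot: [0.036, 0.707, -0.705, -0.037]
wrist_force: [-0.1, -0.3, 0.7]
finger_gap: 0.0007
now grasp [ 0.3987 -0.3576  0.0998] axes x,y,z [[-0.99, 0.1, 0.0], [-0.0, 0.0, -1.0], [-0.1, -0.99, -0.0]]
tool-frame shift mm (current axes) [ -2.5   0.9 -36.2]  in target axes [ -2.4   0.8 -36.2]
rotvec deg [0.1 0.1 0.1] q [-0.94  0.62  1.77  0.    0.75  0.73] t 46.4
time: 47.1
position: [0.4058, -0.2975, 0.1518]
tool_rot: [-0.036, -0.706, 0.706, 0.035]
wrist_force: [-0.9, -1.8, 1.3]
finger_gap: 0.0006
now grasp [ 0.4058 -0.2975  0.1008] axes x,y,z [[-0.99, 0.1, -0.0], [0.0, -0.0, -1.0], [-0.1, -0.99, 0.0]]
tool-frame shift mm (current axes) [  1.1   1.8 -52.6]  in target axes [  1.3   1.8 -52.6]
rotvec deg [-0.   0.2 -0.1] q [-0.86  0.59  1.86  0.    0.69  0.82] t 47.1
```

```bash
python3 -m creep '[[0,0,-10,0,0,0,0],[0,0,-10,0,0,0,0],[0,0,-10,0,0,0,0],[0,0,-7,0,0,0,0],[0,0,-5,0,0,0,0],[0,0,0,0,0,0,0],[0,0,0,0,0,0,0]]';  python3 -m creep '[[0,0,-3,0,0,0,0],[0,0,-3,0,0,0,0],[0,0,0,0,0,0,0],[0,0,0,0,0,0,0]]';python3 -m creep '[[0,0,-3,0,0,0,0],[0,0,0,0,0,0,0],[0,0,0,0,0,0,0]]'
```

```text
time: 47.8
position: [0.4085, -0.2548, 0.1506]
tool_rot: [0.035, 0.708, -0.705, -0.037]
wrist_force: [-0.3, 0.2, -0.8]
finger_gap: 0.0004
time: 48.2
position: [0.4097, -0.2499, 0.1509]
tool_rot: [0.036, 0.707, -0.705, -0.037]
wrist_force: [0.0, -1.6, -0.6]
finger_gap: 0.0005
time: 48.5
position: [0.4102, -0.247, 0.1511]
tool_rot: [0.036, 0.707, -0.706, -0.036]
wrist_force: [0.7, -1.5, -2.0]
finger_gap: 0.0003
```

```bash
python3 -m creep '[[0,0,-3,0,0,0,0],[0,0,0,0,0,0,0],[0,0,0,0,0,0,0]]';  python3 -m creep '[[0,0,-3,0,0,0,0],[0,0,0,0,0,0,0],[0,0,0,0,0,0,0]]';python3 -m creep '[[0,0,-2,0,0,0,0],[0,0,0,0,0,0,0],[0,0,0,0,0,0,0]]'
```

```text
time: 48.8
position: [0.4105, -0.2439, 0.151]
tool_rot: [0.036, 0.707, -0.705, -0.036]
wrist_force: [0.2, -1.9, -0.6]
finger_gap: 0.0007
time: 49.1
position: [0.4107, -0.2409, 0.151]
tool_rot: [0.036, 0.707, -0.705, -0.037]
wrist_force: [1.4, -2.1, -0.8]
finger_gap: 0.0003
time: 49.4
position: [0.4109, -0.239, 0.151]
tool_rot: [0.036, 0.707, -0.705, -0.037]
wrist_force: [1.1, -2.4, -0.2]
finger_gap: 0.0002
```

```bash
python3 -m creep '[[0,0,-2,0,0,0,0],[0,0,0,0,0,0,0],[0,0,0,0,0,0,0]]';  python3 -m creep '[[0,0,-2,0,0,0,0],[0,0,0,0,0,0,0],[0,0,0,0,0,0,0]]';python3 -m creep '[[0,0,-1.5,0,0,0,0],[0,0,0,0,0,0,0],[0,0,0,0,0,0,0]]'
```

```text
time: 49.7
position: [0.4112, -0.2379, 0.1511]
tool_rot: [0.035, 0.706, -0.706, -0.036]
wrist_force: [-1.4, -4.5, -2.4]
finger_gap: 0.0009
time: 50.0
position: [0.4113, -0.2374, 0.1511]
tool_rot: [-0.035, -0.705, 0.707, 0.036]
wrist_force: [-3.5, -10.0, -4.9]
finger_gap: 0.0008
time: 50.3
position: [0.4114, -0.2371, 0.1511]
tool_rot: [-0.035, -0.705, 0.708, 0.035]
wrist_force: [-6.7, -14.6, -4.7]
finger_gap: 0.0007
```

Hard stop reached at 14.6 N. I'm backing off to check.

```bash
python3 -m creep '[[0,0,12,0,0,0,0],[0,-35,0,0,0,0,0],[0,-35,0,0,0,0,60],[0,-35,0,0,0,0,60],[0,-35,0,0,0,0,60],[30,0,0,0,0,0,80],[0,0,0,0,0,0,80],[0,0,0,0,0,0,80]]';python3 - <<'E'
from h import *
im=snap('side','s18')
cv2.imwrite('pics/s18c.png',cv2.resize(cv2.cvtColor(im[60:200,230:400],cv2.COLOR_RGB2BGR),None,fx=4.2,fy=4.2,interpolation=cv2.INTER_CUBIC))
im=snap('top','t18')
cv2.imwrite('pics/t18c.png',cv2.resize(cv2.cvtColor(im[170:300,310:440],cv2.COLOR_RGB2BGR),None,fx=4.5,fy=4.5,interpolation=cv2.INTER_CUBIC))
E
```

```text
time: 51.1
position: [0.3799, -0.2417, 0.291]
tool_rot: [0.036, 0.708, -0.705, -0.037]
wrist_force: [-0.4, -0.3, 0.1]
finger_gap: 0.0407
```

View pics/s18c.png

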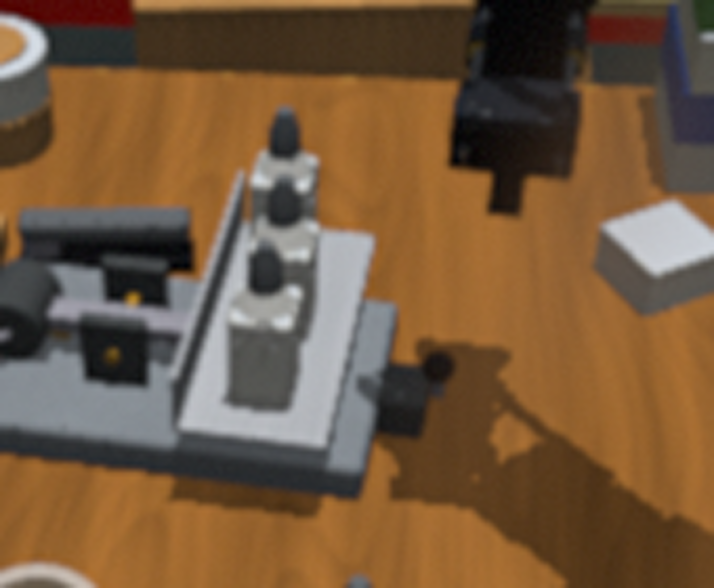

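View pics/t18c.png

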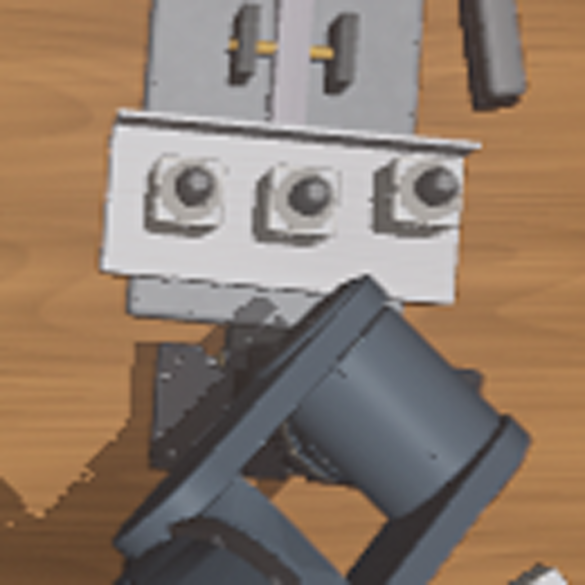

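View pics/t18.png

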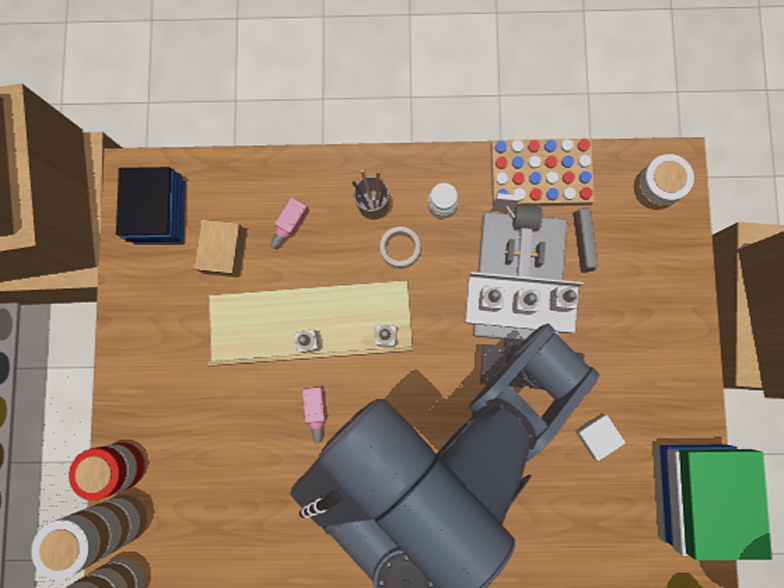

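```bash
python3 - <<'E'
from h import *
print(onz('top',np.array([(194,186),(310,194),(436,185)])/4.5+[310,170],.200).round(4))
print(onz('side',np.array([(265,255),(284,193),(285,120)])/4.2+[230,60],.200).round(4))
# masks centroid check of nozzles: dark circle fit
im=cv2.imread('pics/t18_raw.png')
E
```

```text
[[ 0.5348 -0.1928  0.2   ]
 [ 0.5284 -0.2683  0.2   ]
 [ 0.5331 -0.3507  0.2   ]]
[[ 0.5355 -0.1876  0.2   ]
 [ 0.5275 -0.2584  0.2   ]
 [ 0.5325 -0.3488  0.2   ]]
```

```bash
python3 to.py .537 -.193 .245 -6 90 -1; python3 -m creep '[[-38,0,-16,0,0,0,70],[-38,0,-16,0,0,0,70],[-38,0,-16,0,0,0,70],[-38,0,-16,0,0,0,70],[0,0,0,0,0,0,70],[0,0,0,0,0,0,70]]'; python3 to.py .537 -.193 .159 -6 90 -1
```

```text
now grasp [ 0.3806 -0.2423  0.2397] axes x,y,z [[-0.99, 0.1, 0.0], [-0.0, 0.0, -1.0], [-0.1, -0.99, -0.0]]
tool-frame shift mm (current axes) [-150.4   -5.4  -65.2]  in target axes [-150.3   -5.3  -65.5]
rotvec deg [0.2 0.1 0.1] q [-0.82  0.3   1.85  0.    1.    0.86] t 51.2
time: 51.8
position: [0.5387, -0.1937, 0.2896]
tool_rot: [0.034, 0.707, -0.705, -0.037]
wrist_force: [-0.2, -0.3, -0.4]
finger_gap: 0.0609
now grasp [ 0.5386 -0.1936  0.2386] axes x,y,z [[-0.99, 0.1, 0.0], [-0.0, 0.0, -1.0], [-0.1, -0.99, -0.0]]
tool-frame shift mm (current axes) [ 1.5 79.6 -0.3]  in target axes [ 1.8 79.6 -0.6]
rotvec deg [0.2 0.3 0.2] q [-0.54  0.46  1.57  0.    1.12  1.13] t 51.8
```

```bash
python3 -m creep '[[1,15,0,0,0,0,70],[0,15,0,0,0,0,70],[0,0,0,0,0,0,70]]'; python3 - <<'E'
from h import *
im=snap('side','s19')
cv2.imwrite('pics/s19c.png',cv2.resize(cv2.cvtColor(im[60:200,230:400],cv2.COLOR_RGB2BGR),None,fx=4.2,fy=4.2,interpolation=cv2.INTER_CUBIC))
E
```

```text
time: 52.1
position: [0.5347, -0.1939, 0.2587]
tool_rot: [0.034, 0.708, -0.704, -0.039]
wrist_force: [-0.4, 0.4, 0.0]
finger_gap: 0.061
```

View pics/s19c.png

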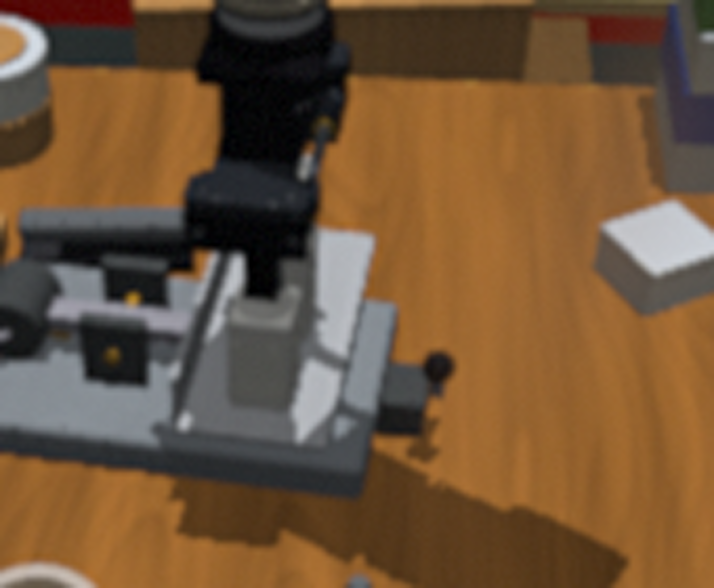

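```bash
python3 -m creep '[[0,17,0,0,0,0,70],[0,17,0,0,0,0,70],[0,13,0,0,0,0,70],[0,0,0,0,0,0,70],[0,0,0,0,0,0,70]]'; python3 to.py .537 -.193 .159 -6 90 -1
```

```text
time: 52.65
position: [0.5372, -0.1946, 0.2143]
tool_rot: [0.036, 0.707, -0.706, -0.037]
wrist_force: [-0.1, -1.4, 0.1]
finger_gap: 0.0611
now grasp [ 0.5372 -0.1945  0.1633] axes x,y,z [[-0.99, 0.1, 0.0], [-0.0, 0.0, -1.0], [-0.1, -0.99, -0.0]]
tool-frame shift mm (current axes) [ 0.4  4.3 -1.5]  in target axes [ 0.4  4.3 -1.6]
rotvec deg [0.1 0.1 0.1] q [-0.54  0.56  1.64  0.    0.94  1.13] t 52.65
```

```bash
python3 -m creep '[[0,4,0,0,0,0,70],[0,0,0,0,0,0,30],[0,0,0,0,0,0,30],[0,0,0,0,0,0,30],[0,0,0,0,0,0,30],[0,0,0,0,0,0,30]]' 25; python3 -m creep '[[0,-5,0,0,0,0,30],[0,-20,0,0,0,0,30],[0,-40,0,0,0,0,30],[0,-40,0,0,0,0,30],[0,0,0,0,0,0,30]]'; python3 - <<'E'
from h import *
im=snap('side','s20')
cv2.imwrite('pics/s20c.png',cv2.resize(cv2.cvtColor(im[30:200,200:400],cv2.COLOR_RGB2BGR),None,fx=3.5,fy=3.5,interpolation=cv2.INTER_CUBIC))
E
python3 to.py .4425 .406 .26 3.3 90 -1
```

```text
time: 53.25
position: [0.5374, -0.1944, 0.2103]
tool_rot: [0.036, 0.707, -0.706, -0.036]
wrist_force: [-0.6, 0.2, 2.5]
finger_gap: 0.0458
time: 53.75
position: [0.5399, -0.1959, 0.3208]
tool_rot: [-0.04, -0.705, 0.708, 0.033]
wrist_force: [0.7, -0.9, -0.5]
finger_gap: 0.0458
now grasp [ 0.5388 -0.1952  0.2669] axes x,y,z [[-0.99, 0.1, -0.0], [0.0, -0.0, -1.0], [-0.1, -0.99, 0.0]]
tool-frame shift mm (current axes) [ 156.8    5.6 -588.2]  in target axes [  61.3    6.9 -605.6]
rotvec deg [-0.1 -9.1 -0.3] q [-0.54  0.43  1.54  0.    1.17  1.13] t 53.8
```

View pics/s20c.png

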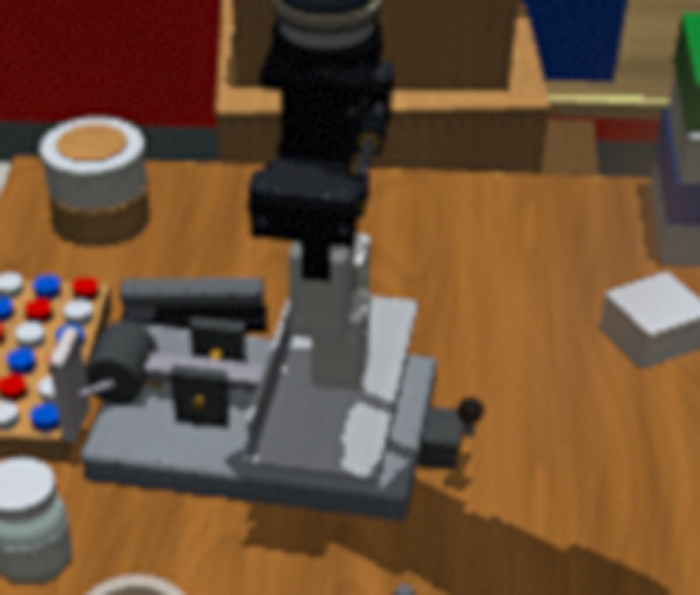

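```bash
python3 -m creep '[[0,0,-20,0,-4.5,0,30],[4,0,-40,0,-4.6,0,30],[5,0,-48,0,0,0,30],[5,0,-48,0,0,0,30],[5,0,-48,0,0,0,30],[5,0,-48,0,0,0,30],[5,0,-48,0,0,0,30],[5,0,-48,0,0,0,30]]'; python3 -m creep '[[5,0,-48,0,0,0,30],[5,0,-48,0,0,0,30],[5,0,-48,0,0,0,30],[5,0,-40,0,0,0,30],[5,0,-40,0,0,0,30],[5,0,-20,0,0,0,30],[0,0,0,0,0,0,30],[0,0,0,0,0,0,30]]'; python3 to.py .4425 .406 .16 3.3 90 -1; python3 - <<'E'
from h import *
snap('top','t21');snap('side','s21')
# refine lane: use stand bottle & lane edge
for cam in('top','side'):
    for lab in ('row','stand0'):
        for m in ctrl.mark_of(cam,lab)[:4]:
            if m['score']>.4: print(cam,lab,round(m['score'],2),onz(cam,m['xy'],.01)[0].round(4))
E
```

```text
time: 54.6
position: [0.4881, 0.153, 0.3139]
tool_rot: [-0.022, 0.707, -0.706, 0.018]
wrist_force: [0.0, 0.4, -1.7]
finger_gap: 0.0459
time: 55.4
position: [0.4452, 0.3927, 0.3144]
tool_rot: [0.022, -0.707, 0.707, -0.019]
wrist_force: [-0.1, -0.4, -1.8]
finger_gap: 0.046
now grasp [0.445  0.3927 0.2634] axes x,y,z [[-1.0, -0.06, 0.0], [-0.0, -0.0, -1.0], [0.06, -1.0, 0.0]]
tool-frame shift mm (current axes) [  1.5 103.4 -13.4]  in target axes [  1.9 103.4 -13.4]
rotvec deg [-0.   0.   0.3] q [0.53 0.46 1.49 0.   1.2  2.05] t 55.4
top row 0.86 [0.4535 0.2229 0.01  ]
top row 0.42 [ 0.5336 -0.2837  0.01  ]
top stand0 0.8 [0.4635 0.0455 0.01  ]
top stand0 0.55 [0.4487 0.2105 0.01  ]
side row 0.79 [0.4539 0.2342 0.01  ]
```

View pics/t21.png

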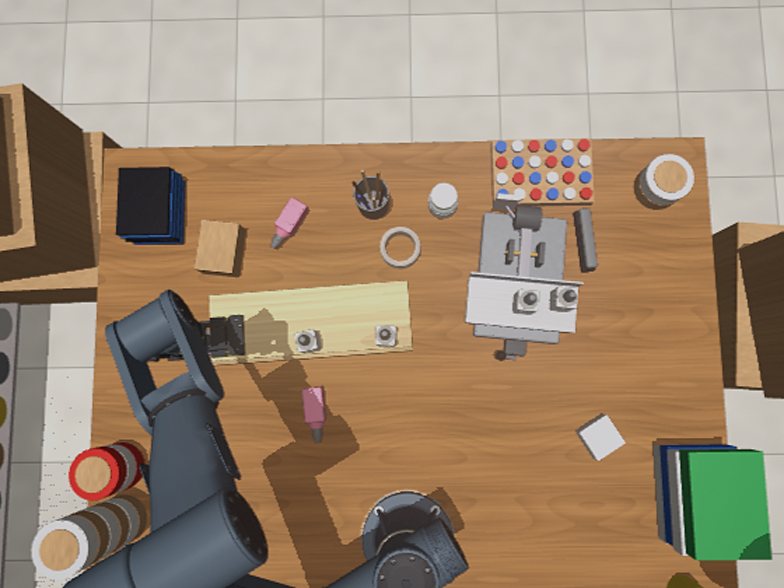

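View pics/s21.png

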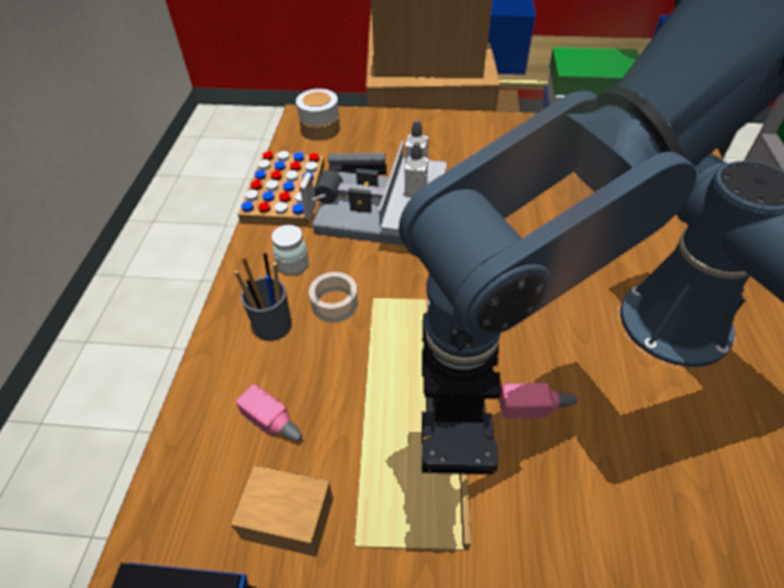

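```bash
python3 -m creep '[[2,20,-11,0,0,0,30],[0,40,0,0,0,0,30],[0,40,0,0,0,0,30],[0,40,0,0,0,0,30],[0,20,0,0,0,0,30],[0,0,0,0,0,0,30],[0,0,0,0,0,0,30]]'; python3 to.py .442 .404 .093 3.3 90 -1
```

```text
time: 56.4
position: [0.4442, 0.4043, 0.1567]
tool_rot: [-0.02, 0.708, -0.706, 0.02]
wrist_force: [0.4, -0.1, -1.6]
finger_gap: 0.046
now grasp [0.4442 0.4044 0.1057] axes x,y,z [[-1.0, -0.06, 0.0], [-0.0, 0.0, -1.0], [0.06, -1.0, -0.0]]
tool-frame shift mm (current axes) [ 2.2 12.7  0.2]  in target axes [ 2.2 12.7  0.2]
rotvec deg [ 0.1 -0.1  0. ] q [0.55 0.67 1.61 0.   0.86 2.06] t 56.4
```

```bash
python3 -m creep '[[2,8,0,0,0,0,30],[0,4,0,0,0,0,30],[0,0,0,0,0,0,30],[0,0,0,0,0,0,30]]';python3 -m creep '[[0,1.5,0,0,0,0,30],[0,0,0,0,0,0,30],[0,0,0,0,0,0,30]]'; python3 to.py .442 .404 .093 3.3 90 -1|head -2; python3 - <<'E'
from h import *
im=snap('side','s22')
cv2.imwrite('pics/s22c.png',cv2.resize(cv2.cvtColor(im[200:410,200:400],cv2.COLOR_RGB2BGR),None,fx=2.8,fy=2.8,interpolation=cv2.INTER_CUBIC))
E
```

```text
time: 56.8
position: [0.4416, 0.4045, 0.1448]
tool_rot: [-0.02, 0.708, -0.706, 0.02]
wrist_force: [-0.9, -0.0, -1.3]
finger_gap: 0.0458
time: 57.1
position: [0.442, 0.4046, 0.1435]
tool_rot: [-0.02, 0.708, -0.706, 0.02]
wrist_force: [0.5, 0.3, 3.3]
finger_gap: 0.0461
now grasp [0.442  0.4047 0.0925] axes x,y,z [[-1.0, -0.06, -0.0], [0.0, 0.0, -1.0], [0.06, -1.0, -0.0]]
tool-frame shift mm (current axes) [-0.  -0.5  0.6]  in target axes [ 0.  -0.5  0.6]
```

View pics/s22c.png

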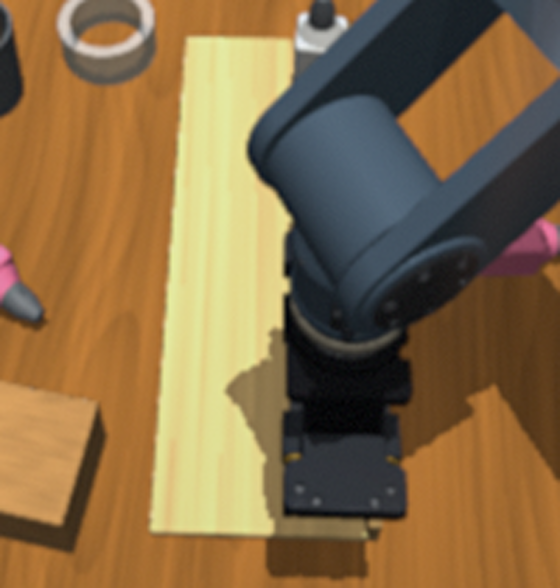

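```bash
python3 -m creep '[[0,-0.5,0,0,0,0,70],[0,0,0,0,0,0,70],[0,0,0,0,0,0,70],[0,-15,0,0,0,0,70],[0,-40,0,0,0,0,70],[0,-40,0,0,0,0,70],[0,-40,0,0,0,0,70],[0,-20,0,0,0,0,70]]'; python3 to.py .530 -.270 .25 -6 90 -1;python3 -m creep '[[-5,0,48,0,4.6,0,70],[-5,0,48,0,4.7,0,70],[0,0,48,0,0,0,70],[0,0,48,0,0,0,70],[0,0,48,0,0,0,70],[0,0,48,0,0,0,70],[0,0,48,0,0,0,70],[0,0,48,0,0,0,70]]';python3 -m creep '[[0,0,48,0,0,0,70],[0,0,48,0,0,0,70],[0,0,48,0,0,0,70],[0,0,48,0,0,0,70],[0,0,40,0,0,0,70],[0,0,0,0,0,0,70]]';  python3 to.py .530 -.270 .25 -6 90 -1; python3 - <<'E'
from h import *
snap('top','t23')
E
```

```text
time: 57.95
position: [0.4426, 0.4048, 0.302]
tool_rot: [-0.019, 0.709, -0.705, 0.021]
wrist_force: [0.4, 0.9, 0.0]
finger_gap: 0.0611
now grasp [0.4428 0.405  0.251 ] axes x,y,z [[-1.0, -0.06, -0.0], [0.0, 0.01, -1.0], [0.06, -1.0, -0.0]]
tool-frame shift mm (current axes) [-48.9  -2.1 678.6]  in target axes [-157.4    1.   661.9]
rotvec deg [ 0.3  9.3 -0.2] q [0.55 0.48 1.49 0.   1.16 2.07] t 57.95
time: 58.75
position: [0.4222, 0.0202, 0.2976]
tool_rot: [0.037, 0.707, -0.705, -0.038]
wrist_force: [0.7, 0.4, 0.3]
finger_gap: 0.0607
time: 59.35
position: [0.3988, -0.2141, 0.2973]
tool_rot: [-0.04, -0.705, 0.707, 0.039]
wrist_force: [0.3, 0.2, 0.2]
finger_gap: 0.061
now grasp [ 0.3989 -0.2141  0.2463] axes x,y,z [[-0.99, 0.11, -0.0], [0.0, -0.0, -1.0], [-0.11, -0.99, 0.0]]
tool-frame shift mm (current axes) [-136.6   -3.4   41. ]  in target axes [-136.3   -3.7   41.9]
rotvec deg [-0.1 -0.4 -0.1] q [-0.74  0.29  1.84 -0.    1.01  0.94] t 59.35
```

View pics/t23.png

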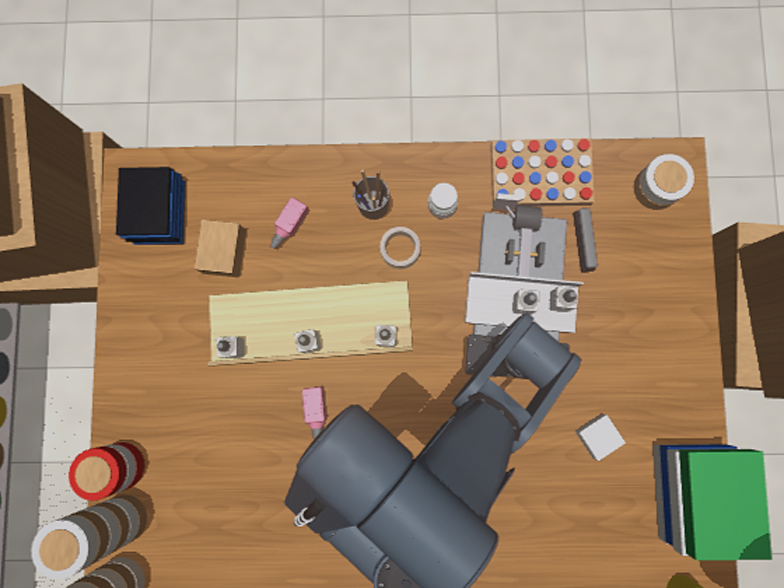

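```bash
python3 -m creep '[[-45,0,14,0,0,0,70],[-45,0,14,0,0,0,70],[-45,0,14,0,0,0,70],[0,0,0,0,0,0,70],[0,0,0,0,0,0,70]]'; python3 to.py .5285 -.2705 .159 -6 90 -1
```

```text
time: 59.9
position: [0.5285, -0.263, 0.2958]
tool_rot: [0.035, 0.708, -0.705, -0.038]
wrist_force: [-0.6, 0.8, 1.2]
finger_gap: 0.0611
now grasp [ 0.5283 -0.2628  0.2448] axes x,y,z [[-0.99, 0.1, 0.0], [-0.0, 0.0, -1.0], [-0.1, -0.99, -0.0]]
tool-frame shift mm (current axes) [-1.1 85.8  7.8]  in target axes [-0.8 85.8  7.5]
rotvec deg [0.2 0.1 0.2] q [-0.65  0.48  1.52  0.    1.15  1.02] t 59.9
```

```bash
python3 -m creep '[[-1,15,8,0,0,0,70],[0,20,0,0,0,0,70],[0,20,0,0,0,0,70],[0,20,0,0,0,0,70],[0,8,0,0,0,0,70],[0,0,0,0,0,0,70],[0,0,0,0,0,0,70]]'; python3 to.py .530 -.2708 .159 -6 90 -1
```

```text
time: 60.6
position: [0.528, -0.2727, 0.2142]
tool_rot: [0.037, 0.707, -0.705, -0.038]
wrist_force: [0.1, -1.4, 0.9]
finger_gap: 0.0607
now grasp [ 0.528  -0.2726  0.1632] axes x,y,z [[-0.99, 0.11, 0.0], [-0.0, 0.0, -1.0], [-0.11, -0.99, -0.0]]
tool-frame shift mm (current axes) [-1.8  4.2 -2.1]  in target axes [-1.8  4.2 -2.1]
rotvec deg [ 0.1 -0.1  0.1] q [-0.66  0.58  1.58  0.    0.98  1.01] t 60.6
```

```bash
python3 -m creep '[[-1,4,-2,0,0,0,70],[0,0,0,0,0,0,30],[0,0,0,0,0,0,30],[0,0,0,0,0,0,30],[0,0,0,0,0,0,30],[0,0,0,0,0,0,30]]' 25; python3 -m creep '[[0,-5,0,0,0,0,30],[0,-20,0,0,0,0,30],[0,-40,0,0,0,0,30],[0,-40,0,0,0,0,30],[0,0,0,0,0,0,30]]'; python3 - <<'E'
from h import *
im=snap('side','s24')
cv2.imwrite('pics/s24c.png',cv2.resize(cv2.cvtColor(im[30:200,200:400],cv2.COLOR_RGB2BGR),None,fx=3.5,fy=3.5,interpolation=cv2.INTER_CUBIC))
E
python3 to.py .447 .3125 .26 3.3 90 -1
```

```text
time: 61.2
position: [0.5296, -0.271, 0.2102]
tool_rot: [0.037, 0.707, -0.706, -0.038]
wrist_force: [-0.6, -0.2, 1.2]
finger_gap: 0.046
time: 61.7
position: [0.532, -0.2727, 0.3208]
tool_rot: [-0.041, -0.704, 0.708, 0.034]
wrist_force: [1.0, -1.1, -2.1]
finger_gap: 0.0458
now grasp [ 0.5309 -0.2719  0.2669] axes x,y,z [[-0.99, 0.11, -0.0], [0.0, -0.0, -1.0], [-0.11, -0.99, 0.0]]
tool-frame shift mm (current axes) [ 144.8    5.2 -572.3]  in target axes [  49.9    6.9 -588.2]
rotvec deg [-0.1 -9.3 -0.3] q [-0.66  0.46  1.48  0.    1.2   1.01] t 61.75
```

View pics/s24c.png

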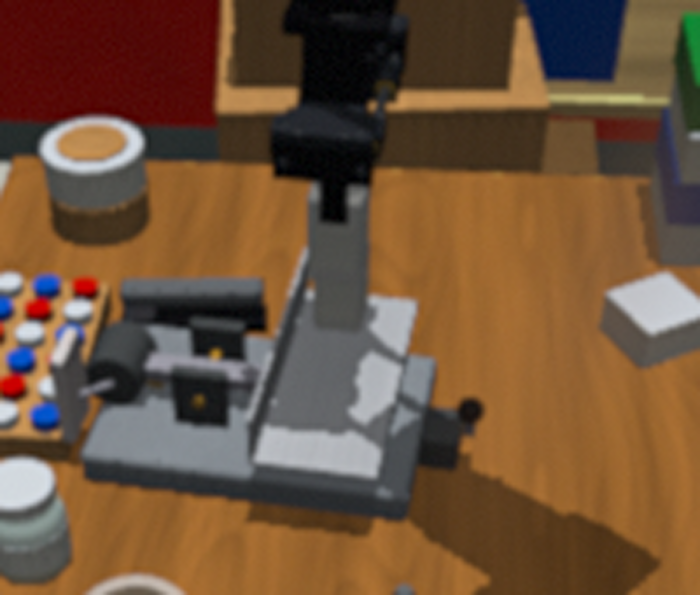

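```bash
python3 -m creep '[[0,0,-20,0,-4.6,0,30],[4,0,-40,0,-4.7,0,30],[4,0,-48,0,0,0,30],[4,0,-48,0,0,0,30],[4,0,-48,0,0,0,30],[4,0,-48,0,0,0,30],[4,0,-48,0,0,0,30],[4,0,-48,0,0,0,30]]'; python3 -m creep '[[4,0,-48,0,0,0,30],[4,0,-48,0,0,0,30],[4,0,-48,0,0,0,30],[4,0,-40,0,0,0,30],[4,0,-32,0,0,0,30],[0,0,-20,0,0,0,30],[0,0,0,0,0,0,30],[0,0,0,0,0,0,30]]'; python3 to.py .447 .3125 .16 3.3 90 -1
```

```text
time: 62.55
position: [0.4865, 0.077, 0.3138]
tool_rot: [-0.022, 0.708, -0.706, 0.018]
wrist_force: [1.5, -0.0, -2.3]
finger_gap: 0.0457
time: 63.35
position: [0.454, 0.3092, 0.3144]
tool_rot: [0.022, -0.707, 0.707, -0.019]
wrist_force: [0.2, 0.1, -2.3]
finger_gap: 0.0458
now grasp [0.4538 0.3092 0.2634] axes x,y,z [[-1.0, -0.06, 0.0], [-0.0, -0.0, -1.0], [0.06, -1.0, -0.0]]
tool-frame shift mm (current axes) [  6.3 103.4  -3.6]  in target axes [  6.8 103.4  -3.7]
rotvec deg [0.  0.  0.3] q [0.39 0.4  1.6  0.   1.15 1.91] t 63.35
```

```bash
python3 -m creep '[[7,20,-3,0,0,0,30],[0,40,0,0,0,0,30],[0,40,0,0,0,0,30],[0,40,0,0,0,0,30],[0,20,0,0,0,0,30],[0,0,0,0,0,0,30],[0,0,0,0,0,0,30]]'; python3 to.py .447 .3125 .0935 3.3 90 -1
```

```text
time: 64.05
position: [0.4481, 0.3115, 0.156]
tool_rot: [-0.02, 0.707, -0.706, 0.019]
wrist_force: [0.1, 0.3, -1.8]
finger_gap: 0.0462
now grasp [0.448  0.3116 0.105 ] axes x,y,z [[-1.0, -0.06, 0.0], [-0.0, 0.0, -1.0], [0.06, -1.0, -0.0]]
tool-frame shift mm (current axes) [ 1.  11.5 -1. ]  in target axes [ 1.  11.5 -1. ]
rotvec deg [ 0.1 -0.1  0.1] q [0.4  0.62 1.75 0.   0.77 1.92] t 64.05
```

```bash
python3 -m creep '[[1,8,-1,0,0,0,30],[0,4,0,0,0,0,30],[0,0,0,0,0,0,30],[0,0,0,0,0,0,30]]';python3 -m creep '[[0,0.7,0,0,0,0,30],[0,0,0,0,0,0,30],[0,0,0,0,0,0,30]]'; python3 to.py .447 .3125 .0925 3.3 90 -1|head -2
```

```text
time: 64.45
position: [0.4468, 0.3136, 0.1446]
tool_rot: [-0.02, 0.708, -0.706, 0.02]
wrist_force: [0.9, -0.3, -1.8]
finger_gap: 0.0456
time: 64.75
position: [0.4467, 0.3136, 0.1436]
tool_rot: [-0.02, 0.708, -0.706, 0.02]
wrist_force: [0.5, 0.6, -2.2]
finger_gap: 0.0461
now grasp [0.4467 0.3137 0.0926] axes x,y,z [[-1.0, -0.06, 0.0], [-0.0, 0.0, -1.0], [0.06, -1.0, -0.0]]
tool-frame shift mm (current axes) [-0.2  0.   1.1]  in target axes [-0.2  0.1  1.1]
```

```bash
python3 -m creep '[[0,0.7,0.6,0,0,0,30],[0,0,0,0,0,0,30],[0,0,0,0,0,0,30]]'; python3 -m creep '[[0,0.7,0,0,0,0,30],[0,0,0,0,0,0,30],[0,0,0,0,0,0,30]]'
```

```text
time: 65.05
position: [0.4469, 0.3133, 0.1433]
tool_rot: [-0.02, 0.708, -0.706, 0.02]
wrist_force: [-1.6, 2.5, 4.3]
finger_gap: 0.0455
time: 65.35
position: [0.4469, 0.3132, 0.1432]
tool_rot: [-0.02, 0.708, -0.706, 0.02]
wrist_force: [-1.9, 0.7, 10.7]
finger_gap: 0.0459
```

Contact. I'll release it and go for the last bottle.

```bash
python3 -m creep '[[0,-1,0,0,0,0,70],[0,0,0,0,0,0,70],[0,0,0,0,0,0,70],[0,-15,0,0,0,0,70],[0,-40,0,0,0,0,70],[0,-40,0,0,0,0,70],[0,-40,0,0,0,0,70],[0,-20,0,0,0,0,70]]'; python3 -m creep '[[-5,0,48,0,4.6,0,70],[-5,0,48,0,4.7,0,70],[0,0,48,0,0,0,70],[0,0,48,0,0,0,70],[0,0,48,0,0,0,70],[0,0,48,0,0,0,70],[0,0,48,0,0,0,70],[0,0,48,0,0,0,70]]';python3 -m creep '[[-10,0,48,0,0,0,70],[-10,0,48,0,0,0,70],[-10,0,48,0,0,0,70],[-10,0,48,0,0,0,70],[0,0,40,0,0,0,70],[0,0,0,0,0,0,70]]';  python3 to.py .533 -.352 .25 -6 90 -1; python3 - <<'E'
from h import *
snap('top','t25')
E
```

```text
time: 66.15
position: [0.4481, 0.3129, 0.3012]
tool_rot: [-0.019, 0.708, -0.705, 0.021]
wrist_force: [1.4, -0.1, -0.5]
finger_gap: 0.0609
time: 66.95
position: [0.4274, -0.0715, 0.2971]
tool_rot: [0.037, 0.707, -0.705, -0.038]
wrist_force: [1.3, 0.4, -0.4]
finger_gap: 0.061
time: 67.55
position: [0.4434, -0.3103, 0.2964]
tool_rot: [-0.039, -0.705, 0.707, 0.039]
wrist_force: [-0.4, -0.6, -0.0]
finger_gap: 0.0608
now grasp [ 0.4434 -0.3104  0.2454] axes x,y,z [[-0.99, 0.11, -0.0], [0.0, -0.0, -1.0], [-0.11, -0.99, 0.0]]
tool-frame shift mm (current axes) [-93.6  -4.5  31.5]  in target axes [-93.5  -4.6  32.1]
rotvec deg [-0.1 -0.4 -0. ] q [-0.82  0.41  1.64 -0.    1.09  0.87] t 67.55
```

View pics/t25.png

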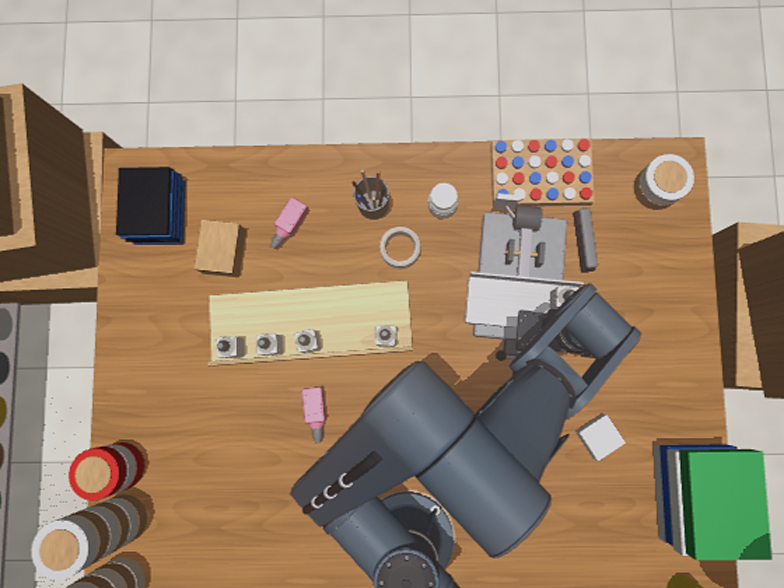

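```bash
python3 -m creep '[[-47,0,16,0,0,0,70],[-47,0,16,0,0,0,70],[0,0,0,0,0,0,70],[0,0,0,0,0,0,70]]'; python3 to.py .533 -.352 .159 -6 90 -1; python3 - <<'E'
from h import *
im=snap('side','s26')
cv2.imwrite('pics/s26c.png',cv2.resize(cv2.cvtColor(im[30:200,200:400],cv2.COLOR_RGB2BGR),None,fx=3.5,fy=3.5,interpolation=cv2.INTER_CUBIC))
E
```

```text
time: 68.0
position: [0.5338, -0.3447, 0.2954]
tool_rot: [0.035, 0.708, -0.705, -0.038]
wrist_force: [0.5, 0.5, -0.0]
finger_gap: 0.0609
now grasp [ 0.5336 -0.3445  0.2444] axes x,y,z [[-0.99, 0.1, 0.0], [-0.0, 0.0, -1.0], [-0.1, -0.99, -0.0]]
tool-frame shift mm (current axes) [-0.3 85.3  7.7]  in target axes [-0.  85.4  7.3]
rotvec deg [0.2 0.1 0.2] q [-0.75  0.54  1.4   0.    1.21  0.92] t 68.0
```

View pics/s26c.png

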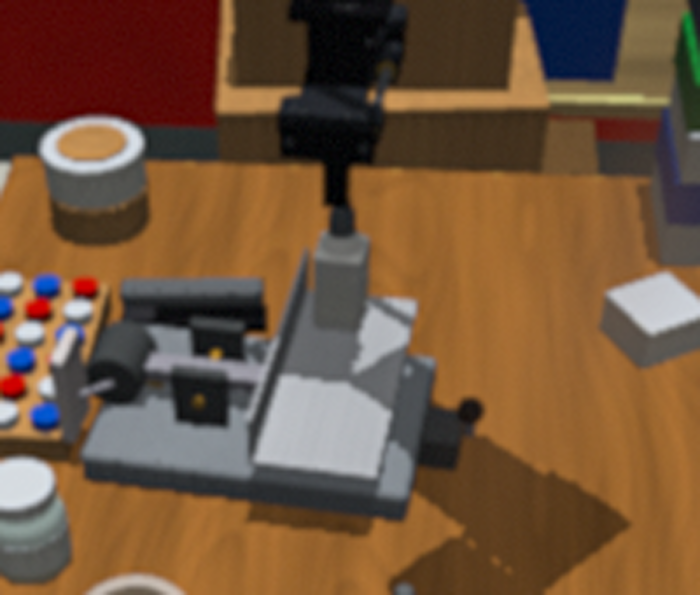

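```bash
python3 -m creep '[[0,15,7,0,0,0,75],[0,20,0,0,0,0,75],[0,20,0,0,0,0,75],[0,20,0,0,0,0,75],[0,8,0,0,0,0,75],[0,0,0,0,0,0,75],[0,0,0,0,0,0,75]]'; python3 to.py .533 -.352 .159 -6 90 -1
```

```text
time: 68.75
position: [0.5325, -0.3532, 0.214]
tool_rot: [0.037, 0.707, -0.706, -0.038]
wrist_force: [-0.4, -0.2, 0.6]
finger_gap: 0.0655
now grasp [ 0.5325 -0.3531  0.163 ] axes x,y,z [[-0.99, 0.11, 0.0], [-0.0, 0.0, -1.0], [-0.11, -0.99, -0.0]]
tool-frame shift mm (current axes) [-0.4  4.  -1.2]  in target axes [-0.4  4.  -1.2]
rotvec deg [ 0.1 -0.1  0.1] q [-0.76  0.64  1.47  0.    1.04  0.92] t 68.75
```

```bash
python3 -m creep '[[0,4,-1,0,0,0,75],[0,0,0,0,0,0,30],[0,0,0,0,0,0,30],[0,0,0,0,0,0,30],[0,0,0,0,0,0,30],[0,0,0,0,0,0,30],[0,0,0,0,0,0,30]]' 25; python3 -m creep '[[0,-5,0,0,0,0,30],[0,-20,0,0,0,0,30],[0,-40,0,0,0,0,30],[0,-40,0,0,0,0,30],[0,0,0,0,0,0,30]]'; python3 - <<'E'
from h import *
im=snap('side','s27')
cv2.imwrite('pics/s27c.png',cv2.resize(cv2.cvtColor(im[30:200,200:400],cv2.COLOR_RGB2BGR),None,fx=3.5,fy=3.5,interpolation=cv2.INTER_CUBIC))
im=cv2.imread('pics/t25_raw.png');cv2.imwrite('pics/t25c.png',cv2.resize(im[190:270,140:300],None,fx=5,fy=5,interpolation=cv2.INTER_CUBIC))
E
python3 to.py .4575 .1285 .26 3.3 90 -1
```

```text
time: 69.45
position: [0.533, -0.3525, 0.21]
tool_rot: [0.037, 0.706, -0.706, -0.037]
wrist_force: [0.4, -1.5, 1.9]
finger_gap: 0.0458
time: 69.95
position: [0.5351, -0.3538, 0.3209]
tool_rot: [-0.04, -0.704, 0.708, 0.034]
wrist_force: [0.9, -0.9, -0.5]
finger_gap: 0.046
now grasp [ 0.5341 -0.3529  0.2668] axes x,y,z [[-0.99, 0.11, -0.0], [0.0, -0.0, -1.0], [-0.11, -0.99, 0.0]]
tool-frame shift mm (current axes) [ 126.7    5.6 -470.6]  in target axes [  48.6    6.8 -484.9]
rotvec deg [-0.1 -9.3 -0.2] q [-0.76  0.52  1.37  0.    1.25  0.92] t 70.0
```

View pics/s27c.png

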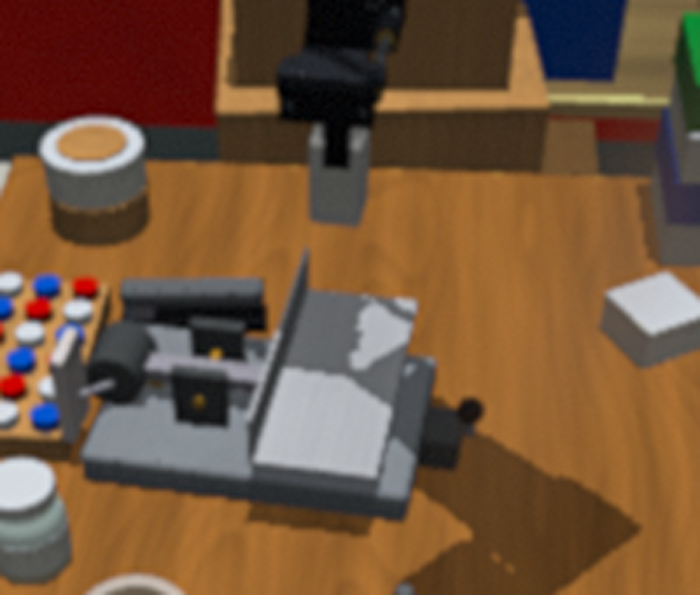

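View pics/t25c.png

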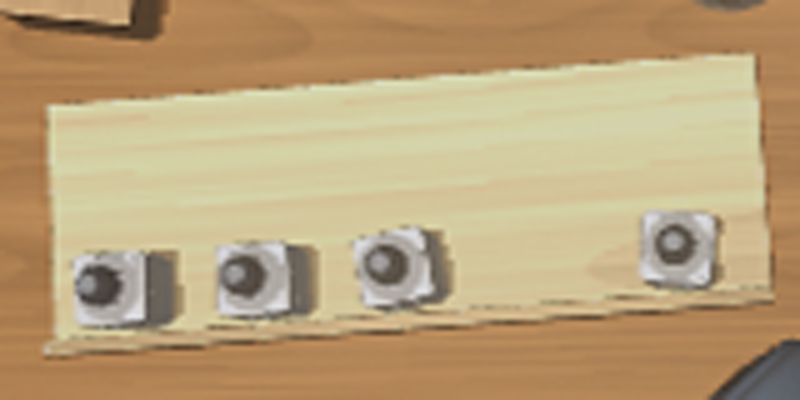

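```bash
python3 -c "
from h import *
print(onz('top',np.array([(98,285),(241,274),(384,264),(529,253.5),(674,243)])/5+[140,190],.136).round(4))"
python3 -m creep '[[0,0,-20,0,-4.6,0,30],[5,0,-40,0,-4.7,0,30],[5,0,-48,0,0,0,30],[5,0,-48,0,0,0,30],[5,0,-48,0,0,0,30],[5,0,-48,0,0,0,30],[5,0,-48,0,0,0,30],[5,0,-48,0,0,0,30]]'; python3 -m creep '[[5,0,-48,0,0,0,30],[5,0,-40,0,0,0,30],[0,0,-32,0,0,0,30],[0,0,-16,0,0,0,30],[0,0,0,0,0,0,30],[0,0,0,0,0,0,30]]'; python3 to.py .4575 .1285 .16 3.3 90 -1
```

```text
[[0.4408 0.3963 0.136 ]
 [0.4464 0.3081 0.136 ]
 [0.4513 0.22   0.136 ]
 [0.4566 0.1307 0.136 ]
 [0.4618 0.0415 0.136 ]]
time: 70.8
position: [0.4828, -0.0042, 0.3137]
tool_rot: [-0.022, 0.708, -0.706, 0.018]
wrist_force: [0.7, -0.1, -2.1]
finger_gap: 0.0462
time: 71.4
position: [0.4661, 0.1289, 0.3144]
tool_rot: [-0.022, 0.707, -0.706, 0.019]
wrist_force: [0.1, -0.5, -2.1]
finger_gap: 0.046
now grasp [0.4659 0.129  0.2634] axes x,y,z [[-1.0, -0.06, 0.0], [-0.0, 0.0, -1.0], [0.06, -1.0, -0.0]]
tool-frame shift mm (current axes) [8.200e+00 1.035e+02 1.000e-01]  in target axes [ 8.600e+00  1.034e+02 -1.000e-01]
rotvec deg [0.1 0.  0.2] q [0.04 0.31 1.75 0.   1.09 1.55] t 71.4
```

```bash
python3 -m creep '[[8,20,-1.5,0,0,0,30],[0,40,0,0,0,0,30],[0,40,0,0,0,0,30],[0,40,0,0,0,0,30],[0,20,0,0,0,0,30],[0,0,0,0,0,0,30],[0,0,0,0,0,0,30]]'; python3 to.py .4575 .1305 .0935 3.3 90 -1
```

```text
time: 72.1
position: [0.4591, 0.1293, 0.1554]
tool_rot: [-0.02, 0.708, -0.706, 0.019]
wrist_force: [-0.1, 0.3, -1.4]
finger_gap: 0.0461
now grasp [0.459  0.1294 0.1044] axes x,y,z [[-1.0, -0.06, 0.0], [-0.0, 0.0, -1.0], [0.06, -1.0, -0.0]]
tool-frame shift mm (current axes) [ 1.5 11.  -1.3]  in target axes [ 1.5 10.9 -1.3]
rotvec deg [ 0.1 -0.1  0.1] q [0.04 0.56 1.92 0.   0.66 1.55] t 72.1
```

```bash
python3 -m creep '[[1.5,8,-1,0,0,0,30],[0,4,0,0,0,0,30],[0,0,0,0,0,0,30],[0,0,0,0,0,0,30]]';python3 -m creep '[[0,0.8,0,0,0,0,30],[0,0,0,0,0,0,30],[0,0,0,0,0,0,30]]'; python3 to.py .4575 .1305 .0925 3.3 90 -1|head -2
```

```text
time: 72.5
position: [0.4574, 0.1312, 0.144]
tool_rot: [-0.02, 0.708, -0.706, 0.02]
wrist_force: [-0.2, 0.2, -1.0]
finger_gap: 0.046
time: 72.8
position: [0.4574, 0.1312, 0.143]
tool_rot: [-0.02, 0.708, -0.706, 0.02]
wrist_force: [-1.1, -0.0, -0.7]
finger_gap: 0.0461
now grasp [0.4574 0.1313 0.092 ] axes x,y,z [[-1.0, -0.06, 0.0], [-0.0, 0.0, -1.0], [0.06, -1.0, -0.0]]
tool-frame shift mm (current axes) [-0.1 -0.5  0.7]  in target axes [-0.1 -0.5  0.7]
```

```bash
python3 -m creep '[[0,0.7,0,0,0,0,30],[0,0,0,0,0,0,30],[0,0,0,0,0,0,30]]'
```

```text
time: 73.1
position: [0.4575, 0.1311, 0.1429]
tool_rot: [-0.02, 0.708, -0.706, 0.02]
wrist_force: [-0.8, -0.7, 6.4]
finger_gap: 0.0456
```

Contact. I'll release, clear the arm and inspect.

```bash
python3 -m creep '[[0,-0.7,0,0,0,0,70],[0,0,0,0,0,0,70],[0,0,0,0,0,0,70],[0,-15,0,0,0,0,70],[0,-40,0,0,0,0,70],[0,-40,0,0,0,0,70],[0,-40,0,0,0,0,70],[0,-20,0,0,0,0,70]]'; python3 -m creep '[[0,0,45,0,0,0,70],[0,0,45,0,0,0,70],[0,0,45,0,0,0,70],[0,0,45,0,0,0,70],[0,0,45,0,0,0,70],[0,0,0,0,0,0,70],[0,0,0,0,0,0,70],[0,0,0,0,0,0,70]]'; python3 - <<'E'
from h import *
snap('side','s30');snap('top','t30')
im=cv2.imread('pics/t30_raw.png');cv2.imwrite('pics/t30c.png',cv2.resize(im[190:270,140:300],None,fx=5,fy=5,interpolation=cv2.INTER_CUBIC))
E
```

```text
time: 73.9
position: [0.4585, 0.131, 0.301]
tool_rot: [-0.019, 0.708, -0.706, 0.022]
wrist_force: [0.2, 0.1, -0.5]
finger_gap: 0.0608
time: 74.7
position: [0.4696, -0.0929, 0.297]
tool_rot: [-0.021, 0.708, -0.706, 0.019]
wrist_force: [-0.2, -0.6, -0.3]
finger_gap: 0.0608
```

View pics/s30.png

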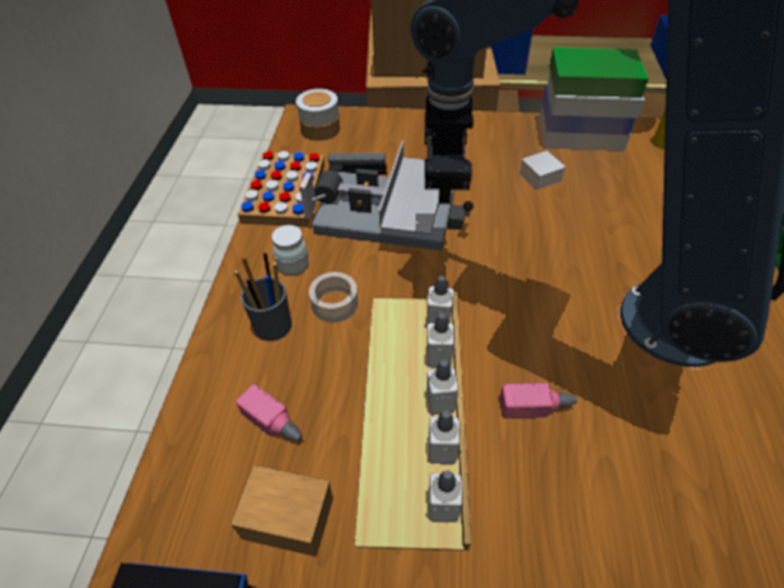

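View pics/t30c.png

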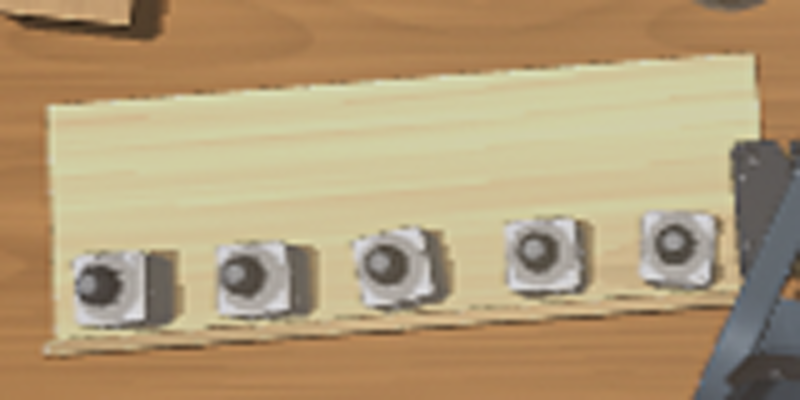

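View pics/t30.png

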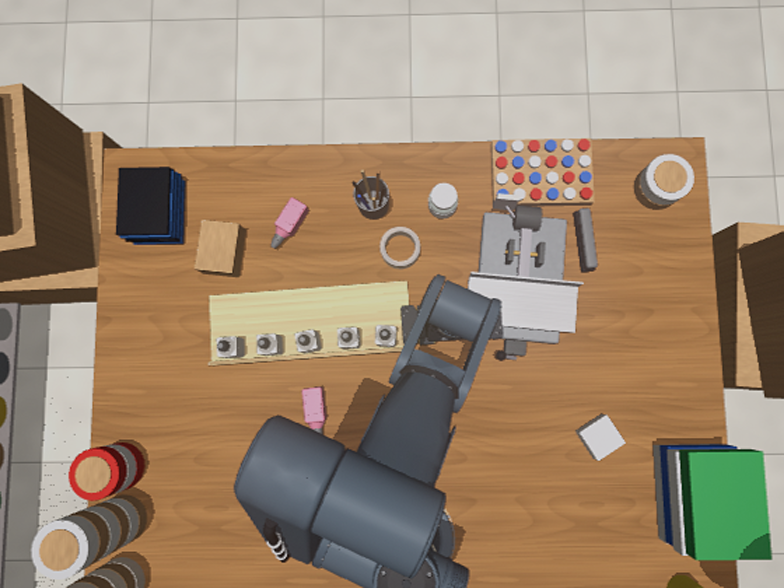

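```bash
python3 - <<'E'
from h import *
a=cv2.imread('pics/s0_raw.png').astype(int);b=cv2.imread('pics/s30_raw.png').astype(int)
d=abs(a-b).sum(2)
print('scale knob region diff side', d[135:165,310:345].mean(), 'counterweight', d[115:150,215:265].mean(),'guard/platform far', d[100:170,262:290].mean())
d=abs(cv2.imread('pics/t0_raw.png').astype(int)-cv2.imread('pics/t30_raw.png').astype(int)).sum(2)
print('top: guard',d[190:215,335:420].mean(),'lever',d[245:260,352:378].mean(),'stapler/tape etc',d[140:195,130:320].mean())
print(ctrl.get_obs()['time']); ctrl.hand_in()
E
```

```text
scale knob region diff side 48.4352380952381 counterweight 14.678857142857144 guard/platform far 20.723469387755102
top: guard 32.28752941176471 lever 12.197435897435897 stapler/tape etc 18.28421052631579
74.8
the job is handed in; nothing more can be done
```

The job is done and handed in at 74.8 s. I tipped up the three toppled white bottles and stood them on the scale platform with the beam arrested. I then threw the lever fully over until it hit the stop. The platform sank and rested untouched for about 3.5 s before I threw the lever back, also to its stop. Only after that did I put the bottles in the three free places of the row.

What the last checks showed:
- **Bottles:** all five stand upright, in line with the two that were already standing to within about 1–2 mm. Along the row, the three I placed look about 5 mm off the exact 92 mm spacing. Camera and arm disagree by 5–8 mm along that direction, so the figure is uncertain, and I left them there.
- **Scale:** by eye the lever knob is back where it started, and the beam looks level.
- **Other items:** by eye the tape, stapler, tub, carton, jar and both pink bottles are where they were.
- **Disagreement:** a rough picture comparison with the start was inconclusive. It showed differences around the scale and the other items, which I think come from the arm's position, shadows and image noise, but I handed in without checking them further.

The first lift began while the fingers were still closing. They closed on the bottle during the lift and it stayed in place. I saw no bottle being knocked aside during the run.

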